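# Reset a control unit through its hidden plunger hole

### The job

Reset the control unit: take the orange spring-tipped probe from its blue stand, gently slide its tip along the groove in the unit's cover until it drops into the hidden hole, and push the plunger in there fully down with the probe. Then put the probe back in its stand, upright and fully home, and let go; do not force the probe on the unit, and leave the other things on the bench where they are.

Things in the scene. Friction and masses are not known exactly. Their poses are not given: they have to be found in the camera images.
- unit: Bolted-down control unit: black cover, aluminium base, 214 mm (its x) x 120 mm (its y), cover top 45 mm above the table. Origin: centre of the underside; x along the unit (green terminals at its -x end, three black connector shells at its +x end), z up. It cannot move. A groove edged by two thin yellow lines runs along x through the middle of the cover.
- groove (a point): Middle of the groove, level with the cover's top; same axes as the unit. The groove is 88 mm long (along x, +-44 mm), 12 mm wide, 4 mm deep, with a flat black floor and square ends. In the floor is a hole 10 mm long and as wide as the groove, black in black, centred anywhere within +-28 mm of this point along x; where is not reported.
- plunger (a joint): Black reset plunger in the groove's hole: 0 = up (not reset), 0.006 m = fully down. Its top starts 4 mm below the groove's floor (8 mm below the cover's top). It gives way at about 6 N, moves 6 mm straight down to a hard stop and stays where it is left.
- probe: Reset probe, upright in its stand at the start, 0.1 to 0.22 kg. Origin: centre of the underside of its black flange (40 mm diameter, 6 mm thick), z up. Orange flat-sided handle, 50 mm along x, 26 mm along y, from 6 to 52 mm above the origin (grip across y). Below: steel shaft, 12 mm diameter, to 45 mm below the origin, then the brass tip.
- probe_tip (a point): End of the brass tip when fully out, 77 mm below the probe's origin on its axis (the point stays there when the spring yields). The tip is 6 mm in diameter, round-ended, and stands 32 mm out of the shaft; sprung, it yields upwards by up to 12 mm (2 N to start, 4.4 N fully in, then solid with 20 mm standing out).
- stand: Blue probe stand, bolted down, 80 mm (x) x 70 mm (y), 85 mm high, on a 100x90x6 mm foot. Origin: centre of the underside, z up. The probe's shaft hangs in a 20 mm square bore down its middle, the flange resting on the stand's top (probe's origin 85 mm above the stand's). At the start the handle's x lies along the stand's x; on return any way round will do.
- relay: Bystander, leave alone: black 50x44 mm block with a copper-coloured can on top, 50 mm tall; origin on its underside.
- plug: Bystander, leave alone: black connector plug, 70x40x36 mm; origin on its underside.
- hexkey: Bystander, leave alone: L-shaped steel key, 128 mm long, 8 mm thick, lying on paper; origin on its underside.
- terminals: Bystander, leave alone: green terminal block, 90x24x22 mm; origin on its underside.
Things that resemble listed ones, but are neither listed nor needed, are in the scene too. Several things look just like the stand: the one meant starts farthest to the robot's left.

How it is judged:
By the outcome, as a careful person would: the job done as asked, in the order asked, and still so for the second after the job is handed in, with the robot touching nothing.
It also fails if it takes over 54 s, if anything falls off the work surface, if the arm or the gripper's body presses on something with over 40 N, if the wrist force passes 120 N, or if a joint passes its speed limit or range.

### The arm

A 6-joint arm with a two-finger parallel gripper is mounted at the origin on the work surface. World frame = base frame: x ahead of the robot, y to its left, z up, the work surface at z = 0. Lengths are in m, angles in rad, forces in N, time in s.
With the tool pointing down it reaches from about 0.35 to 0.975 m from the base axis. Payload 4.9 kg.
Tool frame: the origin (TCP) lies at the very end of the fingers, on their centre line; the grasp point (between the pads) lies 19 mm behind it; z points along the fingers, x is the direction in which the jaws open and shut, and the axes are right-handed (so a half turn about z gives the same grasp; the last joint's range is limited). The gripper opens to 85 mm and grips with 20 to 120 N. Pads are 22 mm wide; open, the fingers measure 114 mm over their backs; the gripper's body (76 mm by 85 mm) begins 54 mm behind the grasp point. The pads swing forward as they close: fully open they stand 13 mm farther back than shut.
Start: joints at [-1.37, 0.053, 1.613, -0, 1.476, -0.119], TCP at [0.196, -0.593, 0.197] pointing down, gripper open.
Joint ranges: [-3.01, 3.01], [-1.01, 2.22], [0.06, 2.58], [-1.02, 4.17], [0.09, 2.62], [-3.14, 3.14]. Speed limits (rad/s): [2.57, 2.57, 3.14, 3.14, 3.14, 3.14].

### API

Orientations are given as a rotation vector (axis times angle).
In Python, from station import ctrl, get_image, calibration, job gives the robot as it stands.
- The arm moves only by the tool jog_arm, never from a script. Its argument "deltas" is a list of rows, each a list of 3 entries, a list of its own where there are three numbers: the turn, a rotation vector about the tool's x, y, z in degrees, then the shift along the tool's x, y, z in m, then the finger opening in m, from 0 to 0.0854. In form: [[[ax, ay, az], [tx, ty, tz], gripper], ...]. A call has 1 to 12 rows; each row is the pose to reach, as a shift and turn from the pose commanded when the call began, along the tool's axes at that moment; what a row does not reach only later rows make up. A row lasts 1/12 s, in which the tool goes at most 41.7 mm and 7.16 degrees, less where a joint would pass 70% of its speed; a pose out of reach is approached as far as the arm can. A call with a gripper value outside its range is refused whole. The fingers move at their own pace and stop on an object; "squeeze" is the grip in N (left out, the last holds). Time passes only in rows, so rows that repeat a pose let the fingers close. It gives the time, the measured TCP pose, the force and the opening at its end, in the units of the state.
- ctrl.get_obs(): the state, without advancing time (a new reading comes with each control period).
- get_image(name): name is "scene" or "side" or "wrist"; returns the picture (384x512x3 uint8, red, green, blue); there is no depth.
- calibration(name): a dict with "mtx" (3x3 intrinsics, pixels), "k1" (the pictures are not rectified: a ray, as slopes to the right and down, at radius r is drawn at 1 + k1 r^2 times it, then the intrinsics apply), "origin" and "rotation" of the camera in the world; the wrist camera has in their place "tool_from_camera" (4x4, takes a point from camera to tool coordinates, whose origin is the TCP and whose axes are the tool frame's). Camera axes: x right, y up, looking along -z (the intrinsics and any distortion apply to the point x, -y, -z); pixel columns grow to the right and rows downward; lengths in m; the calibration is good to about 2 mm. A picture is of the moment at which its call begins: read the wrist's pose just before it. calibration takes no time and is no camera call.
- job.finish_job(): hands the job in, once; it reports no verdict.
The state is a dict: "t": time; "q": joint angles; "dq": joint speeds; "effort": joint torques, N m; "tool_pos": TCP position; "tool_rot": TCP orientation; "contact_force": force on the tool from outside, world axes, zero at the start; "wrist_torque": the same for the moment, N m; "opening": finger opening in m.
Only numpy, scipy, OpenCV 4.12 (cv2) and the standard library are available. Lean on these libraries where they do the work, as an engineer would, in place of code of your own. Each camera call takes 0.05 s, during which the arm holds its last target.

## Working session

There is one attempt and no reset: what is moved stays moved. The work goes in short steps, Python scripts to look and compute and a tool call to move; the robot and the scene stay as the last step left them, time stands still between calls to the robot, and variables do not carry over. Pictures are saved under pics/ and viewed, and the job is handed in when it is done.

Besides the shell and the picture viewer there is one more tool, called after "Call:" as name(argument=value, ...), one argument or row to a line, values as JSON. jog_arm: Moves the arm, as the interface text tells. Its arguments: {"type":"object","properties":{"deltas":{"type":"array","items":{"type":"array"}},"squeeze":{"type":"number"}},"required":["deltas"]}

```bash
mkdir -p pics; ls; python3 - <<'E'
from station import ctrl,get_image,calibration,job
import cv2
o=ctrl.get_obs();print(o)
for n in ("scene","side","wrist"):
    cv2.imwrite(f"pics/{n}0.png",get_image(n)[:,:,::-1]);c=calibration(n);print(n,c)
E
```

```text
pics
{'t': 0.0, 'q': array([-1.36999328e+00,  5.33885224e-02,  1.61426225e+00,  6.37205967e-05,
        1.47600528e+00, -1.18981312e-01]), 'dq': array([-1.08327322e-03,  2.73584051e-04,  1.27353907e-03,  5.74725726e-04,
        1.89349138e-05,  5.88887645e-04]), 'effort': array([ 9.73167880e-04, -3.93680799e+01, -3.70177352e+01, -1.75201790e-04,
        7.02461286e-03,  9.35052782e-06]), 'tool_pos': array([ 0.19637021, -0.59263391,  0.19556243]), 'tool_rot': array([-2.54560784e+00,  1.83858749e+00,  2.31510213e-03]), 'contact_force': array([ 0.71701348,  0.33273477, -0.39133821]), 'wrist_torque': array([-0.01003884, -0.02028386, -0.00568821]), 'opening': 0.08559740371653173}
scene {'mtx': array([[402.94957118,   0.        , 259.11212445],
       [  0.        , 402.94957118, 190.31222283],
       [  0.        ,   0.        ,   1.        ]]), 'k1': -0.08848159875223338, 'origin': array([ 1.32298911, -0.80700342,  0.94149886]), 'rotation': array([0.88624128, 0.349406  , 0.74574905])}
side {'mtx': array([[473.61358477,   0.        , 254.61502702],
       [  0.        , 473.61358477, 189.80070528],
       [  0.        ,   0.        ,   1.        ]]), 'k1': -0.06689500512604198, 'origin': array([-0.33042849,  0.98480276,  1.10705865]), 'rotation': array([ 0.38975014, -1.08532026, -2.19781236])}
wrist {'mtx': array([[295.91820172,   0.        , 253.29747047],
       [  0.        , 295.91820172, 182.69574002],
       [  0.        ,   0.        ,   1.        ]]), 'k1': -0.053048725765537263, 'tool_from_camera': array([[ 9.99999883e-01, -7.07205657e-05,  4.79353261e-04,
         4.55073703e-04],
       [ 7.00231041e-05, -9.57814316e-01, -2.87387773e-01,
        -7.39202694e-02],
       [ 4.79455642e-04,  2.87387772e-01, -9.57814198e-01,
        -1.77621773e-01],
       [ 0.00000000e+00,  0.00000000e+00,  0.00000000e+00,
         1.00000000e+00]])}
```

View pics/scene0.png

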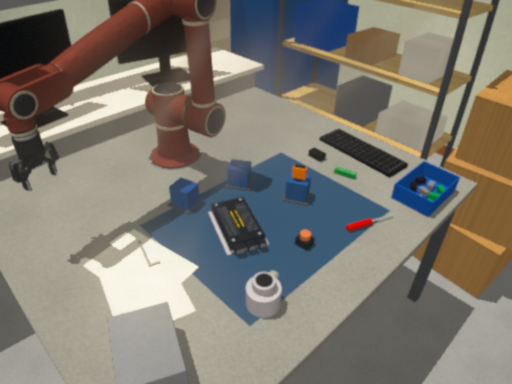

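View pics/side0.png

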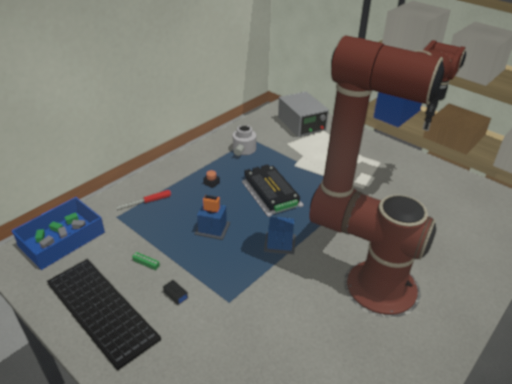

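View pics/wrist0.png

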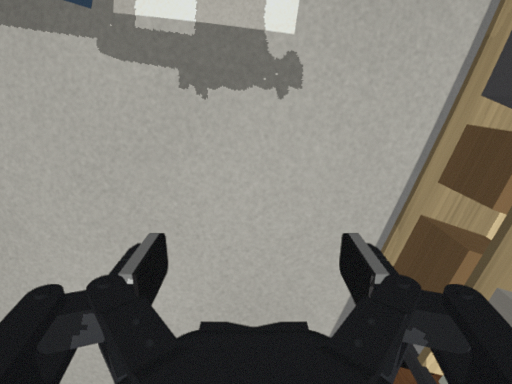

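The scene picture shows the unit at (238,225). Three blue stand-like blocks are visible: (184,193) and (239,173), both empty, and (298,185) with orange on top. The relay is at (305,238), hex key (148,252), plug (317,154), terminals (345,173). The blue box at (425,188) is a tray. I'll compute rough positions next.

```bash
cat > h.py <<'E'
import numpy as np, cv2
from scipy.spatial.transform import Rotation as R
from station import ctrl,get_image,calibration,job
def cam(name,obs=None):
    c=calibration(name)
    if name=="wrist":
        T=np.eye(4);T[:3,:3]=R.from_rotvec(obs["tool_rot"]).as_matrix();T[:3,3]=obs["tool_pos"]
        T=T@c["tool_from_camera"];return c["mtx"],c["k1"],T[:3,3],T[:3,:3]
    return c["mtx"],c["k1"],np.array(c["origin"]),R.from_rotvec(c["rotation"]).as_matrix()
def ray(C,uv):
    K,k1,o,Rm=C
    d=np.array([(uv[0]-K[0,2])/K[0,0],(uv[1]-K[1,2])/K[1,1]]);s=d.copy()
    for _ in range(30): s=d/(1+k1*(s@s))
    v=Rm@np.array([s[0],-s[1],-1]);return o,v/np.linalg.norm(v)
def onz(C,uv,z):
    o,v=ray(C,uv);return o+v*(z-o[2])/v[2]
def proj(C,P):
    K,k1,o,Rm=C;p=Rm.T@(np.array(P)-o);s=np.array([p[0],-p[1]])/-p[2];s=s*(1+k1*(s@s))
    return np.array([K[0,0]*s[0]+K[0,2],K[1,1]*s[1]+K[1,2]])
def tri(*cr):
    A=np.zeros((3,3));b=np.zeros(3)
    for C,uv in cr:
        o,v=ray(C,uv);M=np.eye(3)-np.outer(v,v);A+=M;b+=M@o
    p=np.linalg.solve(A,b);return p,[np.linalg.norm((np.eye(3)-np.outer(ray(C,uv)[1],ray(C,uv)[1]))@(p-C[2])) for C,uv in cr]
def crop(img,x0,y0,x1,y1,s,fn):
    cv2.imwrite(fn,cv2.resize(img[y0:y1,x0:x1,::-1],None,fx=s,fy=s,interpolation=cv2.INTER_CUBIC))
E
python3 - <<'E'
from h import *
S=cam("scene");D=cam("side")
for n,uv,z in (("standA",(184,193),.06),("standB",(239,173),.06),("standC",(298,185),.06),("unit",(238,222),.045)): print(n,onz(S,uv,z))
for n,uv,z in (("sC",(211,215),.06),("sB",(281,234),.06),("unit",(272,187),.045)): print(n,onz(D,uv,z))
a=cv2.imread("pics/scene0.png")[:,:,::-1];b=cv2.imread("pics/side0.png")[:,:,::-1]
crop(a,160,140,330,265,4.6,"pics/sc.png");crop(b,180,150,320,260,5,"pics/sd.png")
E
```

```text
standA [ 0.32289098 -0.17813908  0.06      ]
standB [0.36281288 0.05331168 0.06      ]
standC [0.57058234 0.16198301 0.06      ]
unit [ 0.55998433 -0.13003879  0.045     ]
sC [0.56688496 0.16958012 0.06      ]
sB [0.33501717 0.08111255 0.06      ]
unit [ 0.52876459 -0.10499834  0.045     ]
```

View pics/sc.png

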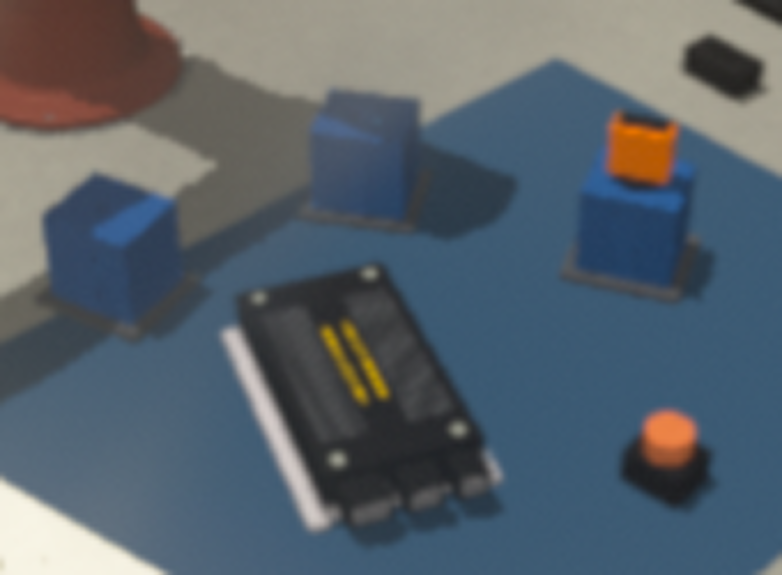

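View pics/sd.png

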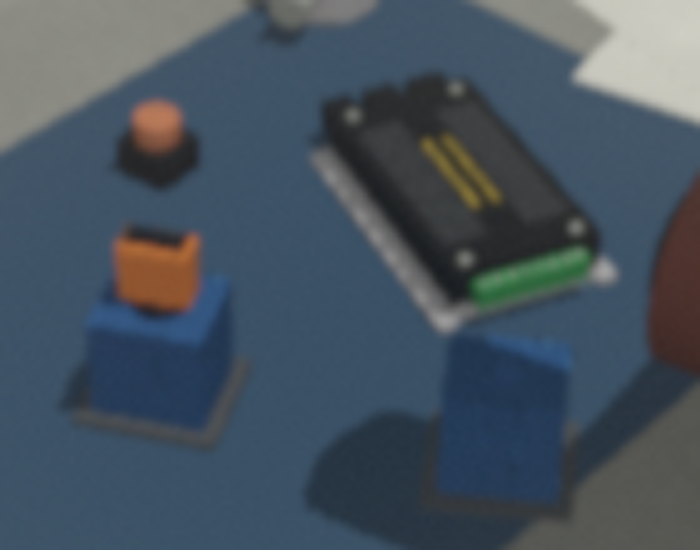

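Candidates: orange objects are the handle at (300,172) and the relay's copper can at (305,235). Stands are C (298,185, y≈+0.165, holding the probe), B (239,173, y≈+0.06) and A (184,193, y≈-0.18). C lies farthest left and holds the flat-sided orange handle, and the crops confirm it, so I choose C. Next, rough yaws and the tool axes.

```bash
python3 - <<'E'
from h import *
S=cam("scene");D=cam("side")
o=ctrl.get_obs();print(R.from_rotvec(o["tool_rot"]).as_matrix().round(3))
f=lambda C,x,y,x0,y0,s,z:onz(C,(x/s+x0,y/s+y0),z)
for a,b in (((325,328),(363,400)),((345,322),(385,397))):
    p=f(S,*a,160,140,4.6,.045);q=f(S,*b,160,140,4.6,.045);print(p,q,np.degrees(np.arctan2(*(q-p)[1::-1])))
for a,b in (((475,208),(425,140)),((497,203),(446,135))):
    p=f(D,*a,180,150,5,.045);q=f(D,*b,180,150,5,.045);print(p,q,np.degrees(np.arctan2(*(q-p)[1::-1])))
# handle top
for a,b in (((612,118),(675,125)),):
    p=f(S,*a,160,140,4.6,.137);q=f(S,*b,160,140,4.6,.137);print("h",p,q,np.degrees(np.arctan2(*(q-p)[1::-1])))
for a,b in (((118,240),(200,245)),):
    p=f(D,*a,180,150,5,.137);q=f(D,*b,180,150,5,.137);print("h",p,q,np.degrees(np.arctan2(*(q-p)[1::-1])))
E
```

```text
[[ 0.314 -0.949 -0.   ]
 [-0.949 -0.314  0.002]
 [-0.002 -0.    -1.   ]]
[ 0.50104453 -0.11110892  0.045     ] [ 0.58044562 -0.14445219  0.045     ] -22.77921966179607
[ 0.50600807 -0.09535841  0.045     ] [ 0.58887046 -0.13069673  0.045     ] -23.09679136330119
[ 0.50304557 -0.09140895  0.045     ] [ 0.58408971 -0.12965844  0.045     ] -25.265379630756563
[ 0.49508516 -0.10698067  0.045     ] [ 0.57664068 -0.14541505  0.045     ] -25.232929151632202
h [0.5447648  0.15482566 0.137     ] [0.58525837 0.18421297 0.137     ] 35.96943606999601
h [0.5791973  0.18709822 0.137     ] [0.5365624  0.15428502 0.137     ] -142.41695552694435
```

Call:
jog_arm(
  deltas=[
    [[0,0,-18.7],[-0.358,-0.531,-0.104],0.085],
    [[0,0,-18.7],[-0.358,-0.531,-0.104],0.085],
    [[0,0,-18.7],[-0.358,-0.531,-0.104],0.085],
    [[0,0,-18.7],[-0.358,-0.531,-0.104],0.085],
    [[0,0,-18.7],[-0.358,-0.531,-0.104],0.085],
    [[0,0,-18.7],[-0.358,-0.531,-0.104],0.085],
    [[0,0,-18.7],[-0.358,-0.531,-0.104],0.085],
    [[0,0,-18.7],[-0.358,-0.531,-0.104],0.085],
    [[0,0,-18.7],[-0.358,-0.531,-0.104],0.085],
    [[0,0,-18.7],[-0.358,-0.531,-0.104],0.085],
    [[0,0,-18.7],[-0.358,-0.531,-0.104],0.085],
    [[0,0,-18.7],[-0.358,-0.531,-0.104],0.085],
  ],
)

```text
t: 1.15
tool_pos: [0.4989, -0.2007, 0.2771]
tool_rot: [2.812, -1.401, -0.0]
contact_force: [1.5, -0.5, 0.1]
opening: 0.0852
```

Call:
jog_arm(
  deltas=[
    [[0,0,0],[-0.03,-0.11,-0.023],0.085],
    [[0,0,0],[-0.03,-0.11,-0.023],0.085],
    [[0,0,0],[-0.03,-0.11,-0.023],0.085],
    [[0,0,0],[-0.03,-0.11,-0.023],0.085],
    [[0,0,0],[-0.03,-0.11,-0.023],0.085],
    [[0,0,0],[-0.03,-0.11,-0.023],0.085],
  ],
)

```text
t: 1.65
tool_pos: [0.5676, -0.1127, 0.2993]
tool_rot: [2.811, -1.401, -0.002]
contact_force: [-0.8, -0.6, -0.6]
opening: 0.085
```

```bash
python3 - <<'E'
from h import *
o=ctrl.get_obs();print(o["t"],o["tool_pos"],o["tool_rot"],abs(o["dq"]).max())
im=get_image("wrist");np.savez("w1.npz",im=im,p=o["tool_pos"],r=o["tool_rot"])
cv2.imwrite("pics/w1.png",im[:,:,::-1])
E
```

```text
1.65 [ 0.56760762 -0.1126731   0.29928393] [ 2.81135803e+00 -1.40060033e+00 -1.67333052e-03] 0.025910157434517467
```

View pics/w1.png

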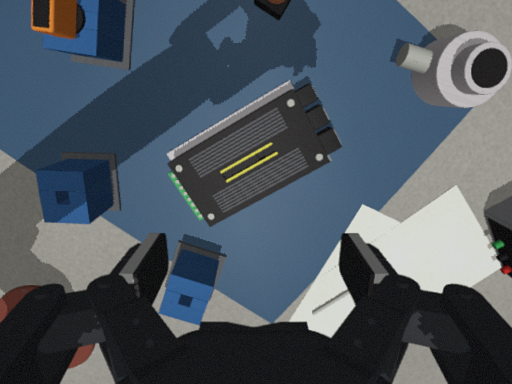

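The wrist view shows the unit centred near (250,160), with yellow groove lines from (220,172)-(271,143) and (227,181)-(278,153). The probe's stand is at top left (75,25).

```bash
python3 - <<'E'
from h import *
d=np.load("w1.npz");im=d["im"];C=cam("wrist",dict(tool_pos=d["p"],tool_rot=d["r"]))
hsv=cv2.cvtColor(im,cv2.COLOR_RGB2HSV)
def lines(im,C,box):
    x0,y0,x1,y1=box
    hsv=cv2.cvtColor(im,cv2.COLOR_RGB2HSV)
    m=cv2.inRange(hsv,(20,120,90),(35,255,255));k=np.zeros_like(m);k[y0:y1,x0:x1]=m[y0:y1,x0:x1]
    n,l,st,ct=cv2.connectedComponentsWithStats(k)
    out=[]
    for i in range(1,n):
        if st[i,4]<30: continue
        ys,xs=np.where(l==i);P=np.array([onz(C,(x,y),.045)[:2] for x,y in zip(xs,ys)])
        c=P.mean(0);u=np.linalg.svd(P-c)[2][0];u=u*np.sign(u[0]);t=(P-c)@u
        print(st[i],c.round(4),np.degrees(np.arctan2(u[1],u[0])).round(2),"mid",(c+u*(t.max()+t.min())/2).round(4),"len",np.ptp(t).round(4))
        out.append(c+u*(t.max()+t.min())/2)
    return out
print("groove",np.mean(lines(im,C,(200,120,300,200)),0))
# fixed cams yellow
S=cam("scene");D=cam("side")
for n,CC,b in(("scene",S,(222,200,255,235)),("side",D,(255,170,285,200))):
    print(n);print(np.mean(lines(cv2.imread(f"pics/{n}0.png")[:,:,::-1].copy(),CC,b),0))
crop(im,160,80,350,230,4,"pics/w1u.png")
crop(im,0,0,150,80,5,"pics/w1p.png")
E
```

```text
[220 142  53  32 188] [ 0.5478 -0.1141] -22.8 mid [ 0.5472 -0.1139] len 0.0892
[226 152  52  31 195] [ 0.5413 -0.1291] -22.94 mid [ 0.5411 -0.129 ] len 0.0887
groove [ 0.54414821 -0.12142612]
scene
[230 210  15  18 109] [ 0.5434 -0.1211] -22.92 mid [ 0.5424 -0.1207] len 0.0892
[ 0.5424177  -0.12067947]
side
nan
  return _methods._mean(a, axis=axis, dtype=dtype,
  ret = ret.dtype.type(ret / rcount)
```

View pics/w1u.png

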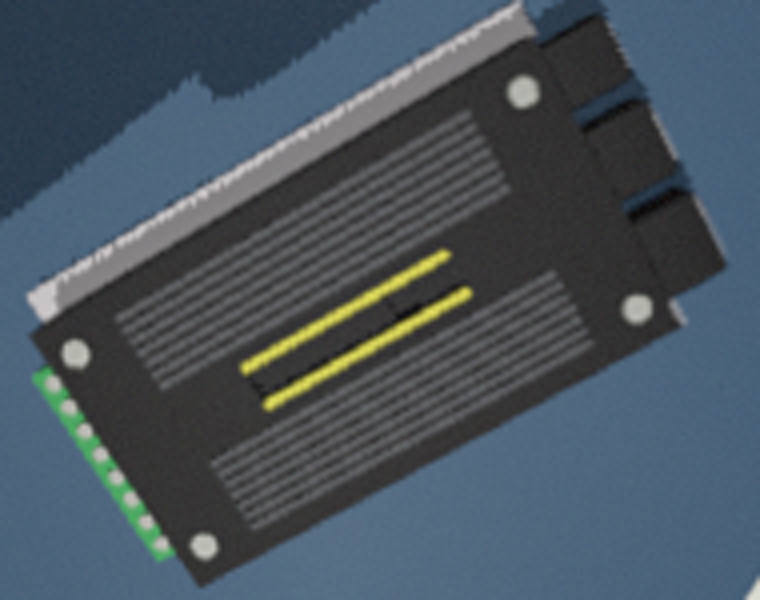

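View pics/w1p.png

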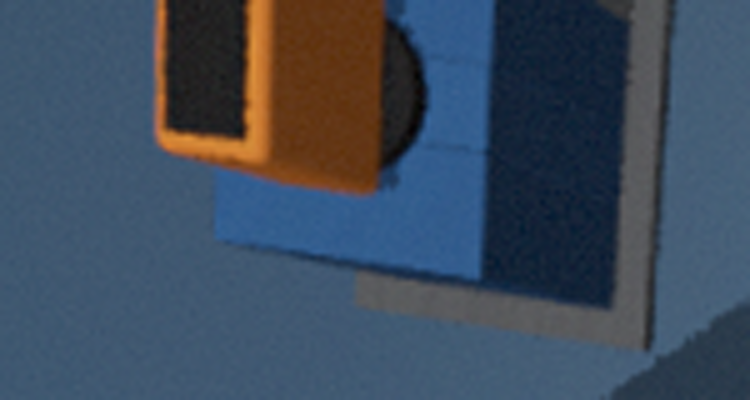

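Call:
jog_arm(
  deltas=[
    [[0,0,0],[-0.228,-0.197,0],0.085],
    [[0,0,0],[-0.228,-0.197,0],0.085],
    [[0,0,0],[-0.228,-0.197,0],0.085],
    [[0,0,0],[-0.228,-0.197,0],0.085],
    [[0,0,0],[-0.228,-0.197,0],0.085],
    [[0,0,0],[-0.228,-0.197,0],0.085],
    [[0,0,0],[-0.228,-0.197,0],0.085],
    [[0,0,0],[-0.228,-0.197,0],0.085],
    [[0,0,0],[-0.228,-0.197,0],0.085],
    [[0,0,0],[-0.228,-0.197,0],0.085],
    [[0,0,0],[-0.228,-0.197,0],0.085],
  ],
)

```text
t: 2.62
tool_pos: [0.5881, 0.186, 0.2998]
tool_rot: [2.809, -1.404, 0.0]
contact_force: [0.1, 0.0, -0.8]
opening: 0.0849
```

```bash
python3 - <<'E'
from h import *
o=ctrl.get_obs();print(o["t"],o["tool_pos"],o["tool_rot"],abs(o["dq"]).max())
im=get_image("wrist");np.savez("w2.npz",im=im,p=o["tool_pos"],r=o["tool_rot"])
cv2.imwrite("pics/w2.png",im[:,:,::-1])
w=np.load("w1.npz")["im"][130:195,205:295].astype(float);w=np.clip(w*4-20,0,255).astype(np.uint8)
crop(w,0,0,90,65,8,"pics/hole.png")
E
```

```text
2.6167 [0.58806882 0.18595423 0.29977201] [ 2.80928981e+00 -1.40425365e+00  1.01920200e-04] 0.009922304534697916
```

View pics/w2.png

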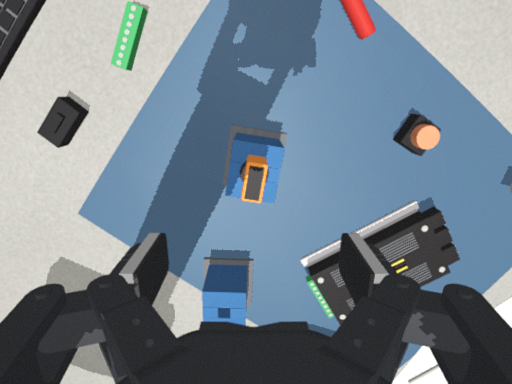

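View pics/hole.png

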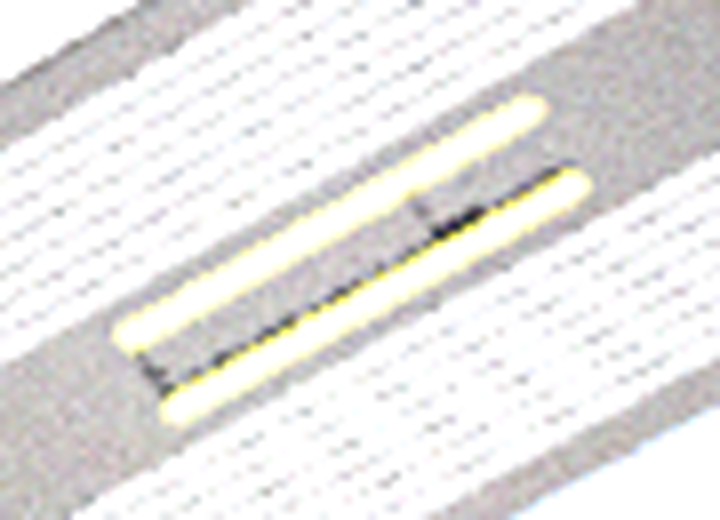

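```bash
python3 - <<'E'
from h import *
d=np.load("w1.npz");C=cam("wrist",dict(tool_pos=d["p"],tool_rot=d["r"]))
g=np.array([.5441,-.1214]);u=np.array([np.cos(np.radians(-22.9)),np.sin(np.radians(-22.9))])
for uv in((430/8+205,222/8+130),(480/8+205,210/8+130),(420/8+205,200/8+130)):print("hole",(onz(C,uv,.041)[:2]-g)@u)
d=np.load("w2.npz");im=d["im"]
crop(im,205,110,305,220,5.4,"pics/w2p.png")
E
```

```text
hole 0.016458582980547188
hole 0.025703959561294815
hole 0.01692233032224133
```

View pics/w2p.png

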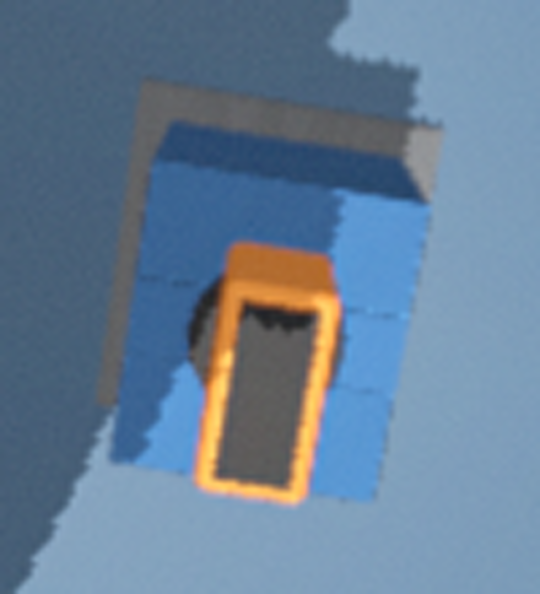

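The hex-free crop shows the handle's top outlined in orange, corners at crop (228,281),(341,291),(304,502),(197,488), tilted about 8° from the tool axes. The blue stand top is beneath it.

```bash
python3 - <<'E'
from h import *
d=np.load("w2.npz");C=cam("wrist",dict(tool_pos=d["p"],tool_rot=d["r"]));Rm=R.from_rotvec(d["r"]).as_matrix()
f=lambda p,z:onz(C,(p[0]/5.4+205,p[1]/5.4+110),z)
for nm,z,q in(("handle",.137,[(228,283),(341,291),(305,501),(197,489)]),("stand",.085,[(155,160),(432,205),(375,500),(110,460)])):
    P=np.array([f(p,z) for p in q]);c=P.mean(0)
    e=(P[0]+P[1]-P[2]-P[3])/2;s=(P[1]+P[2]-P[0]-P[3])/2
    print(nm,c.round(4),"len",np.linalg.norm(e).round(4),np.linalg.norm(s).round(4),"yaw",np.degrees(np.arctan2(e[1],e[0])),np.degrees(np.arctan2(s[1],s[0])),"tool delta",((c-d["p"])@Rm).round(4))
print("tool yaw",np.degrees(np.arctan2(Rm[1,0],Rm[0,0])))
E
```

```text
handle [0.5664 0.1672 0.137 ] len 0.0489 0.0247 yaw 28.183762008380807 -58.561017877391784 tool delta [0.002  0.0285 0.1628]
stand [0.5663 0.1667 0.085 ] len 0.079 0.0697 yaw 27.516949294442046 -62.30208252935351 tool delta [0.0022 0.0288 0.2148]
tool yaw -53.11732400753663
```

Call:
jog_arm(
  deltas=[
    [[0,0,7],[0.002,0.0285,0.02],0.085],
    [[0,0,8.7],[0.002,0.0285,0.05],0.085],
    [[0,0,8.7],[0.002,0.0285,0.09],0.085],
    [[0,0,8.7],[0.002,0.0285,0.13],0.085],
    [[0,0,8.7],[0.002,0.0285,0.165],0.085],
    [[0,0,8.7],[0.002,0.0285,0.185],0.085],
    [[0,0,8.7],[0.002,0.0285,0.2],0.085],
    [[0,0,8.7],[0.002,0.0285,0.2],0.085],
    [[0,0,8.7],[0.002,0.0285,0.2],0.085],
  ],
)

```text
t: 3.42
tool_pos: [0.566, 0.1678, 0.0994]
tool_rot: [2.695, -1.613, -0.002]
contact_force: [0.4, 0.2, -0.1]
opening: 0.0848
```

```bash
python3 - <<'E'
from h import *
o=ctrl.get_obs();print(o["t"],o["tool_pos"],o["contact_force"],o["wrist_torque"])
im=get_image("wrist");cv2.imwrite("pics/w3.png",im[:,:,::-1])
E
```

```text
3.4167 [0.5660353  0.16778486 0.09936237] [ 0.38904019  0.21405265 -0.05792368] [-0.05400011 -0.02989425 -0.03576345]
```

View pics/w3.png

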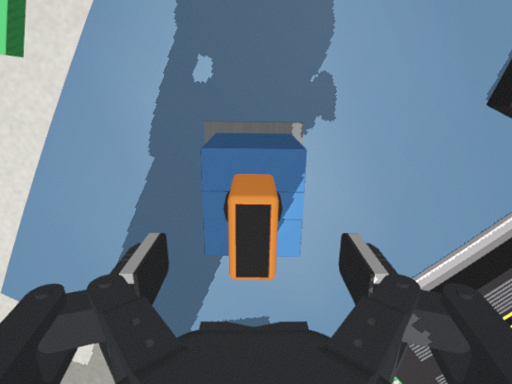

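The handle is centred between the fingers (252 against finger mid 254) and aligned. I'll close on it.

Call:
jog_arm(
  deltas=[
    [[0,0,0],[0,0,0],0.015],
    [[0,0,0],[0,0,0],0.015],
    [[0,0,0],[0,0,0],0.015],
    [[0,0,0],[0,0,0],0.015],
    [[0,0,0],[0,0,0],0.015],
    [[0,0,0],[0,0,0],0.015],
    [[0,0,0],[0,0,0],0.015],
    [[0,0,0],[0,0,0],0.015],
  ],
  squeeze=60,
)

```text
t: 4.13
tool_pos: [0.5671, 0.1694, 0.101]
tool_rot: [-2.697, 1.61, -0.002]
contact_force: [-0.2, -1.0, 5.1]
opening: 0.0221
```

Call:
jog_arm(
  deltas=[
    [[0,0,0],[0,0,0],0.015],
    [[0,0,0],[0,0,0],0.015],
    [[0,0,0],[0,0,0],0.015],
  ],
)

```text
t: 4.38
tool_pos: [0.5671, 0.1693, 0.1009]
tool_rot: [-2.697, 1.61, -0.002]
contact_force: [-0.2, -0.5, 5.7]
opening: 0.022
```

```bash
python3 - <<'E'
from h import *
o=ctrl.get_obs();print(o["t"],o["tool_pos"],o["contact_force"],o["wrist_torque"],o["opening"])
im=get_image("wrist");cv2.imwrite("pics/w4.png",im[:,:,::-1])
E
```

```text
4.3833 [0.56710702 0.16934489 0.10093791] [-0.17701107 -0.45734362  5.65358459] [-0.13145575 -0.01538315  0.01647073] 0.021990620084096024
```

View pics/w4.png

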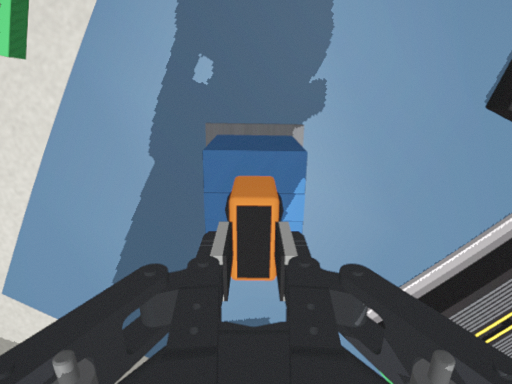

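Call:
jog_arm(
  deltas=[
    [[0,0,0],[0,0,-0.01],0.015],
    [[0,0,0],[0,0,-0.03],0.015],
    [[0,0,0],[0,0,-0.06],0.015],
    [[0,0,0],[0,0,-0.09],0.015],
    [[0,0,0],[0,0,-0.12],0.015],
    [[0,0,0],[0,0,-0.14],0.015],
    [[0,0,0],[0,0,-0.14],0.015],
    [[0,0,0],[0,0,-0.14],0.015],
    [[0,0,0],[0,0,-0.14],0.015],
  ],
)

```text
t: 5.18
tool_pos: [0.5651, 0.1692, 0.2372]
tool_rot: [2.695, -1.609, -0.005]
contact_force: [0.4, -0.8, -1.7]
opening: 0.0217
```

```bash
python3 - <<'E'
from h import *
o=ctrl.get_obs();print(o["t"],o["tool_pos"],o["tool_rot"],o["contact_force"],o["wrist_torque"],o["opening"])
for n in("wrist","scene","side"):
    im=get_image(n);cv2.imwrite(f"pics/{n}5.png",im[:,:,::-1])
    c=proj(cam(n,o),o["tool_pos"]);print(n,c)
    x,y=c.astype(int)
    if n!="wrist":crop(im,max(0,x-50),max(0,y-40),x+50,y+50,6,f"pics/{n}5c.png");print(x-50,y-40)
E
```

```text
5.1833 [0.56513576 0.16924141 0.23724943] [ 2.6953182  -1.60903464 -0.00507415] [ 0.38777571 -0.79623583 -1.70287076] [0.05145117 0.0686963  0.05859268] 0.021693671345313276
wrist [252.5290384  213.11431005]
scene [302.18086534 142.48989794]
252 102
side [209.34411193 172.40423711]
159 132
```

View pics/wrist5.png

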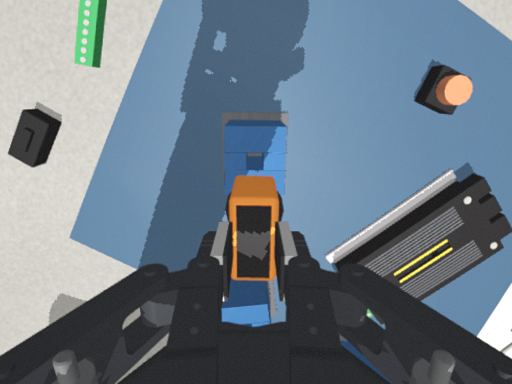

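View pics/scene5c.png

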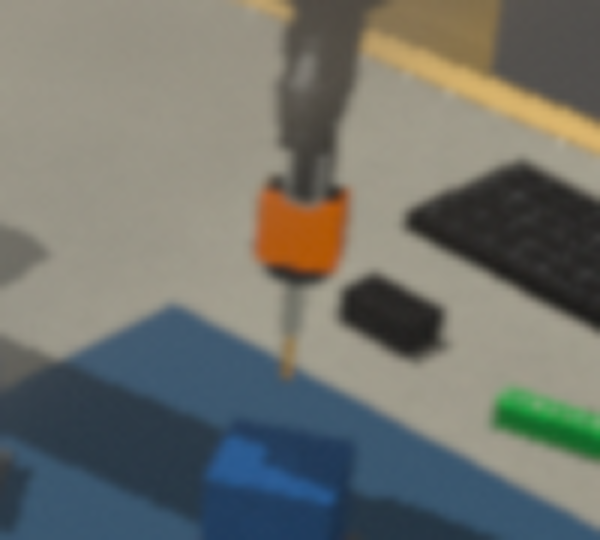

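View pics/side5c.png

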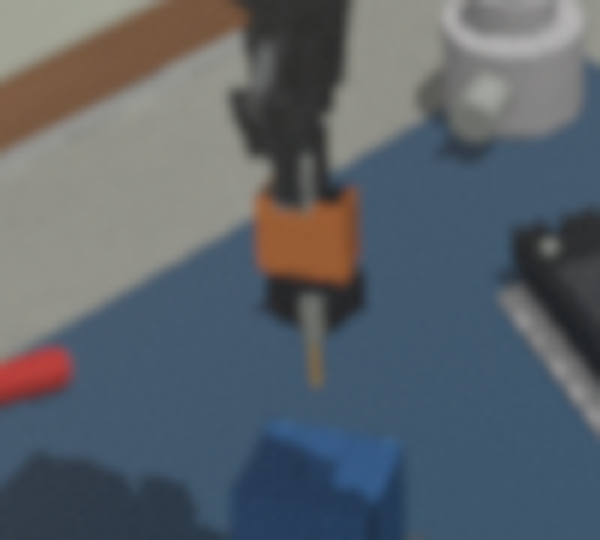

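```bash
python3 - <<'E'
from h import *
S=cam("scene");D=cam("side")
s=lambda x,y:(S,(x/6+252,y/6+102));d=lambda x,y:(D,(x/6+159,y/6+132))
print("tip",tri(s(287,378),d(316,387)))
print("brass/shaft",tri(s(290,338),d(314,347)))
print("flangebot-shaft",tri(s(292,290),d(310,297)))
p=np.array([.5651,.1692,.2372])
for z in(-.016,-.061,-.093):
    q=p+[0,0,z];a=(proj(S,q)-[252,102])*6;b=(proj(D,q)-[159,132])*6;print(z,a,b)
E
```

```text
tip (array([0.56244372, 0.16895573, 0.14204588]), [np.float64(0.0017248487088717484), np.float64(0.001724848708871753)])
brass/shaft (array([0.56172936, 0.16939091, 0.17013888]), [np.float64(0.0014961629316677663), np.float64(0.0014961629316678382)])
flangebot-shaft (array([0.56137947, 0.16927641, 0.2036035 ]), [np.float64(0.0002871164944893931), np.float64(0.00028711649448930694)])
-0.016 [298.69352769 266.74742941] [303.36730411 267.19730603]
-0.061 [292.38418801 331.87568165] [306.65746731 334.97216578]
-0.093 [288.01679272 376.77655122] [308.93742751 381.69333492]
```

Call:
jog_arm(
  deltas=[
    [[0,0,0],[0.034,0.023,0],0.015],
    [[0,0,0],[0.068,0.046,0],0.015],
    [[0,0,0],[0.102,0.069,0],0.015],
    [[0,0,0],[0.136,0.092,0],0.015],
    [[0,0,0],[0.17,0.115,0],0.015],
    [[0,0,0],[0.204,0.138,0],0.015],
    [[0,0,0],[0.238,0.161,0.01],0.015],
    [[0,0,0],[0.238,0.161,0.035],0.015],
    [[0,0,0],[0.238,0.161,0.06],0.015],
    [[0,0,0],[0.238,0.161,0.08],0.015],
    [[0,0,0],[0.238,0.161,0.08],0.015],
    [[0,0,0],[0.238,0.161,0.08],0.015],
  ],
)

```text
t: 6.33
tool_pos: [0.536, -0.1161, 0.1575]
tool_rot: [2.696, -1.61, -0.008]
contact_force: [-0.2, -0.6, -1.0]
opening: 0.022
```

```bash
python3 - <<'E'
from h import *
o=ctrl.get_obs();Rm=R.from_rotvec(o["tool_rot"]).as_matrix();print(o["t"],o["tool_pos"],o["contact_force"],o["wrist_torque"],abs(o["dq"]).max());print(Rm.round(4))
for n in("wrist","scene","side"):
    im=get_image(n);cv2.imwrite(f"pics/{n}6.png",im[:,:,::-1])
    c=proj(cam(n,o),o["tool_pos"]+[0,0,-.093]);print(n,c)
    x,y=c.astype(int)
    if n!="wrist":crop(im,x-40,y-30,x+40,y+30,9,f"pics/{n}6c.png");print(x-40,y-30)
E
```

```text
6.3333 [ 0.53601379 -0.11605128  0.15749464] [-0.17913769 -0.58468571 -0.9586813 ] [-0.06040577 -0.02721045 -0.05308919] 0.06377451621523793
[[ 0.4743 -0.8804 -0.0048]
 [-0.8804 -0.4743  0.0018]
 [-0.0038  0.0033 -1.    ]]
wrist [253.20470017 174.95508537]
scene [236.25988335 212.36261142]
196 182
side [272.64507604 180.65072527]
232 150
```

View pics/wrist6.png

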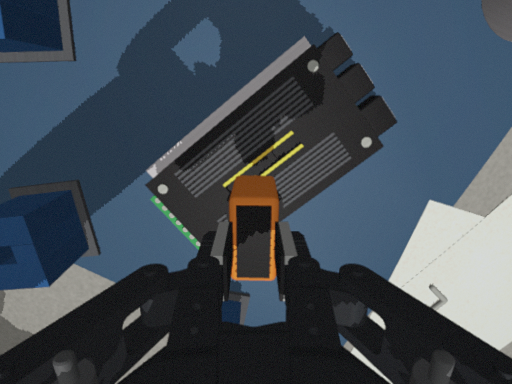

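View pics/scene6c.png

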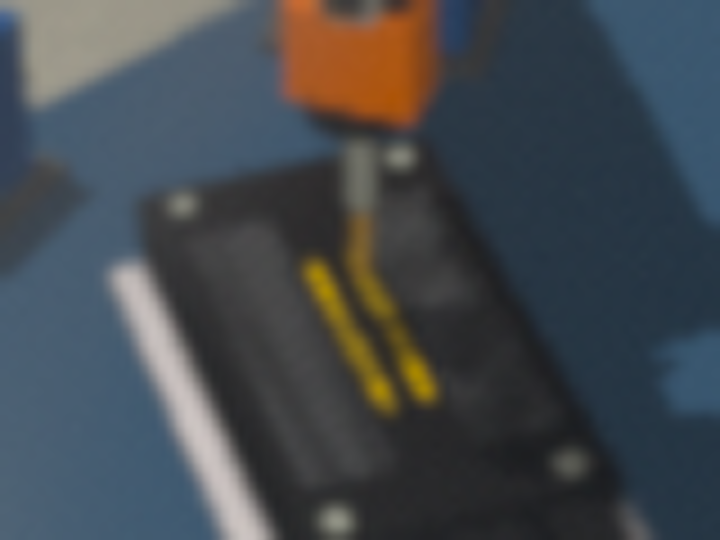

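View pics/side6c.png

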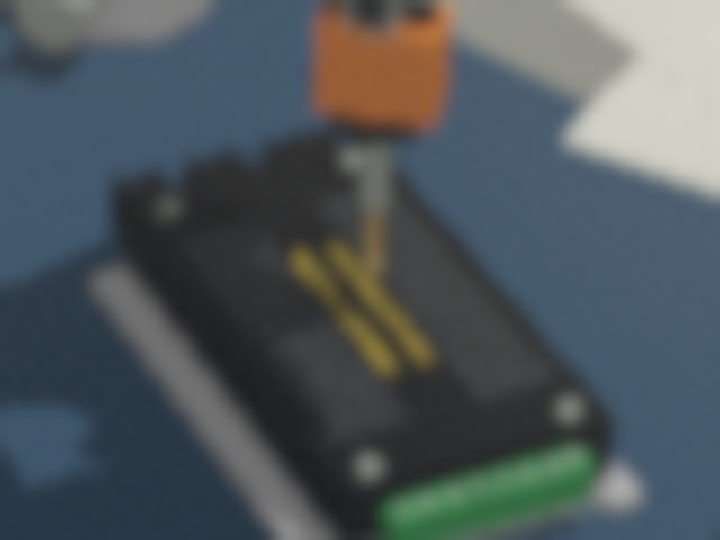

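```bash
python3 - <<'E'
from h import *
S=cam("scene");D=cam("side")
s=lambda x,y:(S,(x/9+196,y/9+182));d=lambda x,y:(D,(x/9+232,y/9+150))
t,e=tri(s(361,272),d(374,276));print("tip",t,e)
for nm,a,b in(("-y-x",(314,264),(426,358)),("-y+x",(386,406),(338,247)),("+y+x",(429,396),(300,257))):
    print(nm,tri(s(*a),d(*b)))
u=np.array([.921,-.389]);v=np.array([.389,.921])
a=tri(s(314,264),d(426,358))[0];b=tri(s(429,396),d(300,257))[0];g=(a+b)/2;print("groove mid",g,"tip rel u,v",(t-g)[:2]@u,(t-g)[:2]@v)
for nm,C,mk,(p,q) in(("scene",S,s,((314,264),(429,396))),("side",D,d,((426,358),(300,257)))):
    pass
gs=(onz(*s(314,264),.045)+onz(*s(429,396),.045))/2;gd=(onz(*d(426,358),.045)+onz(*d(300,257),.045))/2
zt=.0645
print(gs,gd,"scene rel",(onz(*s(361,272),zt)-gs)[:2]@u,(onz(*s(361,272),zt)-gs)[:2]@v,"side rel",(onz(*d(374,276),zt)-gd)[:2]@u,(onz(*d(374,276),zt)-gd)[:2]@v)
E
```

```text
tip [ 0.53417928 -0.11692092  0.06472622] [np.float64(0.0013851192827859305), np.float64(0.0013851192827861395)]
-y-x (array([ 0.49984602, -0.11057952,  0.04406871]), [np.float64(0.0012064642961792148), np.float64(0.0012064642961791604)])
-y+x (array([ 0.57721656, -0.14475138,  0.04274653]), [np.float64(0.0023086073558865046), np.float64(0.0023086073558864547)])
+y+x (array([ 0.58419661, -0.12901299,  0.0425314 ]), [np.float64(0.001846207147898528), np.float64(0.001846207147898331)])
groove mid [ 0.54202131 -0.11979626  0.04330006] tip rel u,v -0.008341015951563458 -0.0004023701893179441
[ 0.54470877 -0.12017779  0.045     ] [ 0.53962105 -0.11922522  0.045     ] scene rel -0.01047788287305149 0.00018412276639570698 side rel -0.006011905206755803 -0.0015040134720698695
```

Call:
jog_arm(
  deltas=[
    [[0,0,0],[0,0,0.008],0.015],
    [[0,0,0],[0,0,0.014],0.015],
    [[0,0,0],[0,0,0.017],0.015],
    [[0,0,0],[0,0,0.017],0.015],
    [[0,0,0],[0,0,0.017],0.015],
    [[0,0,0],[0,0,0.017],0.015],
  ],
)

```text
t: 6.98
tool_pos: [0.5377, -0.1166, 0.1431]
tool_rot: [-2.697, 1.61, -0.0]
contact_force: [0.1, -0.0, -1.6]
opening: 0.0222
```

Call:
jog_arm(
  deltas=[
    [[0,0,0],[0,0,0.002],0.015],
    [[0,0,0],[0,0,0.002],0.015],
    [[0,0,0],[0,0,0.002],0.015],
  ],
)

```text
t: 7.23
tool_pos: [0.5376, -0.1166, 0.1409]
tool_rot: [2.697, -1.61, -0.0]
contact_force: [0.6, -0.5, -1.2]
opening: 0.0217
```

Call:
jog_arm(
  deltas=[
    [[0,0,0],[0,0,0.002],0.015],
    [[0,0,0],[0,0,0.002],0.015],
    [[0,0,0],[0,0,0.002],0.015],
  ],
)

```text
t: 7.48
tool_pos: [0.5375, -0.1165, 0.1388]
tool_rot: [2.697, -1.61, -0.001]
contact_force: [0.6, 0.2, -1.9]
opening: 0.0218
```

Call:
jog_arm(
  deltas=[
    [[0,0,0],[0,0,0.002],0.015],
    [[0,0,0],[0,0,0.002],0.015],
    [[0,0,0],[0,0,0.002],0.015],
  ],
)

```text
t: 7.73
tool_pos: [0.5375, -0.1165, 0.1367]
tool_rot: [2.697, -1.61, -0.001]
contact_force: [0.8, -0.3, -2.2]
opening: 0.0216
```

Call:
jog_arm(
  deltas=[
    [[0,0,0],[0,0,0.002],0.015],
    [[0,0,0],[0,0,0.002],0.015],
    [[0,0,0],[0,0,0.002],0.015],
  ],
)

```text
t: 7.98
tool_pos: [0.5375, -0.1165, 0.1348]
tool_rot: [2.697, -1.61, -0.001]
contact_force: [-0.2, 0.0, -2.3]
opening: 0.0218
```

Call:
jog_arm(
  deltas=[
    [[0,0,0],[0,0,0.001],0.015],
    [[0,0,0],[0,0,0.001],0.015],
    [[0,0,0],[0,0,0.001],0.015],
  ],
)

```text
t: 8.23
tool_pos: [0.5376, -0.1166, 0.134]
tool_rot: [2.697, -1.61, 0.0]
contact_force: [0.3, -0.2, -2.1]
opening: 0.0221
```

Call:
jog_arm(
  deltas=[
    [[0,0,0],[0,0,0.001],0.015],
    [[0,0,0],[0,0,0.001],0.015],
    [[0,0,0],[0,0,0.001],0.015],
  ],
)

```text
t: 8.48
tool_pos: [0.5379, -0.1166, 0.1334]
tool_rot: [-2.697, 1.61, -0.001]
contact_force: [-0.5, -0.1, 0.7]
opening: 0.022
```

Call:
jog_arm(
  deltas=[
    [[0,0,0],[0,0,0.001],0.015],
    [[0,0,0],[0,0,0.001],0.015],
    [[0,0,0],[0,0,0.001],0.015],
  ],
)

```text
t: 8.73
tool_pos: [0.5378, -0.1166, 0.1322]
tool_rot: [-2.697, 1.61, -0.001]
contact_force: [-0.0, 0.3, 1.3]
opening: 0.0219
```

Call:
jog_arm(
  deltas=[
    [[0,0,0],[0,0,0.0015],0.015],
    [[0,0,0],[0.0012,-0.001,0.0015],0.015],
    [[0,0,0],[0.0023,-0.0019,0.0015],0.015],
    [[0,0,0],[0.0039,-0.0031,0.0015],0.015],
    [[0,0,0],[0.0055,-0.0044,0.0015],0.015],
    [[0,0,0],[0.007,-0.0056,0.0015],0.015],
    [[0,0,0],[0.0086,-0.0069,0.0015],0.015],
    [[0,0,0],[0.0101,-0.0081,0.0015],0.015],
    [[0,0,0],[0.0117,-0.0094,0.0015],0.015],
    [[0,0,0],[0.0117,-0.0094,0.0015],0.015],
  ],
)

```text
t: 9.57
tool_pos: [0.5514, -0.1222, 0.1302]
tool_rot: [-2.697, 1.61, 0.002]
contact_force: [-2.2, 1.7, 1.5]
opening: 0.0219
```

Call:
jog_arm(
  deltas=[
    [[0,0,0],[0.0016,-0.0013,0],0.015],
    [[0,0,0],[0.0031,-0.0025,0],0.015],
    [[0,0,0],[0.0031,-0.0025,0],0.015],
  ],
)

```text
t: 9.82
tool_pos: [0.5552, -0.1239, 0.1303]
tool_rot: [-2.697, 1.61, 0.001]
contact_force: [-2.8, 2.4, 2.3]
opening: 0.0219
```

Call:
jog_arm(
  deltas=[
    [[0,0,0],[0.0012,-0.0009,0],0.015],
    [[0,0,0],[0.0023,-0.0019,0],0.015],
    [[0,0,0],[0.0023,-0.0019,0],0.015],
  ],
)

```text
t: 10.07
tool_pos: [0.5581, -0.1251, 0.1304]
tool_rot: [-2.697, 1.61, -0.0]
contact_force: [-2.6, 2.5, 0.8]
opening: 0.0216
```

Call:
jog_arm(
  deltas=[
    [[0,0,0],[-0.0004,-0.0005,0],0.015],
    [[0,0,0],[0.0004,-0.0011,0],0.015],
    [[0,0,0],[0.0008,-0.0014,0],0.015],
  ],
)

```text
t: 10.32
tool_pos: [0.5596, -0.1252, 0.1305]
tool_rot: [2.697, -1.61, 0.0]
contact_force: [-2.5, 2.3, 1.3]
opening: 0.0215
```

Call:
jog_arm(
  deltas=[
    [[0,0,0],[0.0008,-0.0006,0],0.015],
    [[0,0,0],[0.0016,-0.0013,0],0.015],
    [[0,0,0],[0.0016,-0.0013,0],0.015],
  ],
)

```text
t: 10.57
tool_pos: [0.5616, -0.126, 0.1305]
tool_rot: [2.697, -1.61, 0.001]
contact_force: [-2.2, 3.4, 1.1]
opening: 0.0216
```

```bash
python3 - <<'E'
from h import *
o=ctrl.get_obs();print(o["t"],o["tool_pos"],o["contact_force"],o["wrist_torque"])
for n in("scene","side","wrist"):
    im=get_image(n);cv2.imwrite(f"pics/{n}7.png",im[:,:,::-1])
    x,y=proj(cam(n,o),o["tool_pos"]+[0,0,-.093]).astype(int)
    if n!="wrist":crop(im,x-40,y-30,x+40,y+30,9,f"pics/{n}7c.png");print(x-40,y-30)
    else: crop(im,160,100,400,290,3,"pics/wrist7c.png")
o=ctrl.get_obs();print(o["contact_force"],o["wrist_torque"])
E
```

```text
10.5667 [ 0.56160596 -0.12603952  0.13053082] [-2.24811284  3.42084884  1.05229065] [ 0.68340782  0.70188186 -0.0354615 ]
199 193
228 152
[-2.13372885  3.3815823   1.1515132 ] [ 0.66581075  0.66719376 -0.07143329]
```

View pics/scene7c.png

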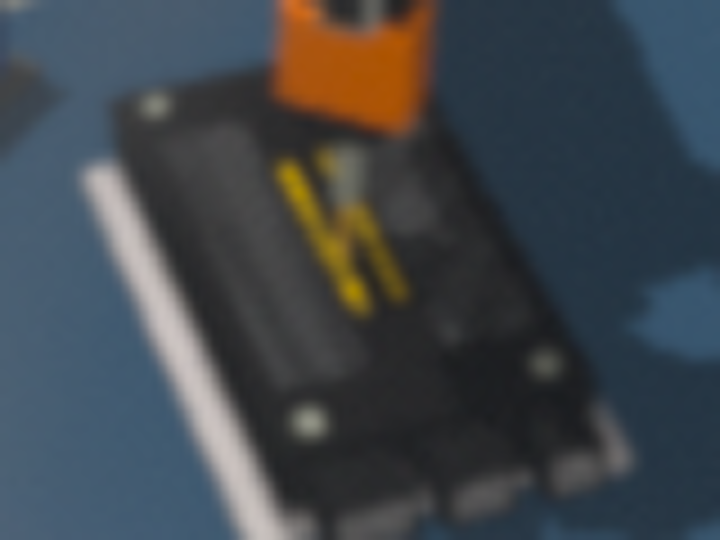

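View pics/side7c.png

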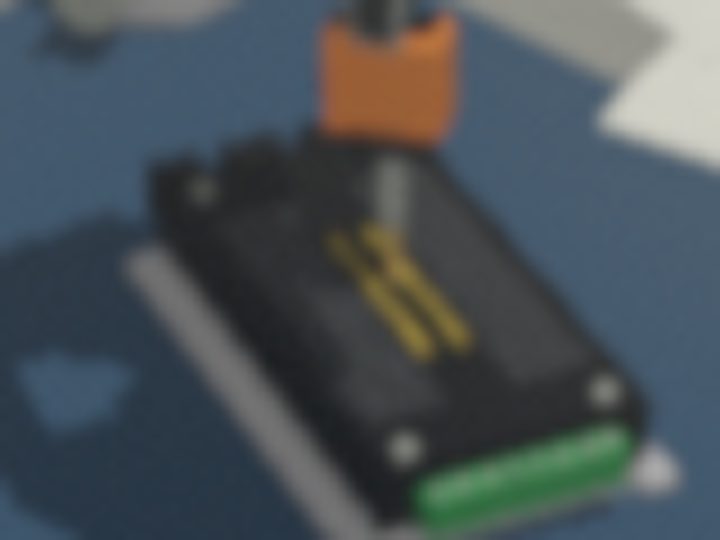

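View pics/wrist7c.png

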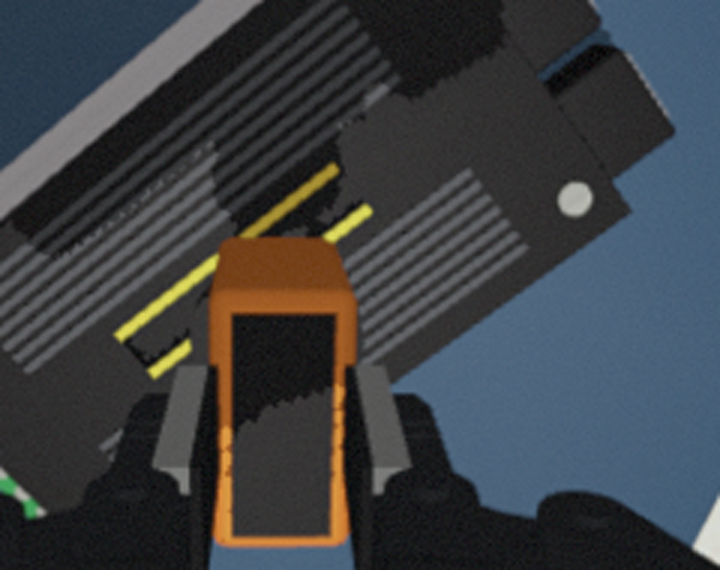

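```bash
python3 - <<'E'
from h import *
S=cam("scene");D=cam("side")
s=lambda x,y:(S,(x/9+199,y/9+193));d=lambda x,y:(D,(x/9+228,y/9+152))
u=np.array([.921,-.389]);v=np.array([.389,.921])
gs=(onz(*s(285,165),.045)+onz(*s(404,299),.045))/2;gd=(onz(*d(464,346),.045)+onz(*d(338,240),.045))/2
print(gs,gd)
for nm,a,b in(("tipvis",(344,250),(394,268)),("shaftend",(346,207),(396,226)),("shaft top",(351,150),(394,160))):
    p,e=tri(s(*a),d(*b));print(nm,p,e,"rel",(p[:2]-(gs+gd)[:2]/2)@u,(p[:2]-(gs+gd)[:2]/2)@v)
o=ctrl.get_obs();print((o["tool_pos"][:2]-(gs+gd)[:2]/2)@u,(o["tool_pos"][:2]-(gs+gd)[:2]/2)@v)
E
```

```text
[ 0.54510275 -0.12056392  0.045     ] [ 0.53752621 -0.11798599  0.045     ]
tipvis [ 0.55164779 -0.12831784  0.04437282] [np.float64(0.0016973345666878171), np.float64(0.0016973345666878175)] rel 0.01303465973218141 -0.004308840468434312
shaftend [ 0.55218057 -0.12811708  0.06583193] [np.float64(0.0021777597733892468), np.float64(0.0021777597733892823)] rel 0.013447255562471488 -0.003916686678171064
shaft top [ 0.55634805 -0.12936625  0.09653653] [np.float64(0.00247339790215455), np.float64(0.0024733979021544137)] rel 0.017771430659147436 -0.0034460244880956765
0.021174232057494947 0.001660419462744484
```

The tip drags and the probe pivots about the pad axis, so it rubs the groove's side wall. I'll lift it and turn the tool so the pads face along the groove. That is the stiff direction. Then I'll grip harder and re-measure.

Call:
jog_arm(
  deltas=[
    [[0,0,0],[0,0,-0.005],0.015],
    [[0,0,0],[0,0,-0.012],0.015],
    [[0,0,0],[-0.004,0.003,-0.022],0.015],
    [[0,0,-6.5],[-0.008,0.006,-0.025],0.015],
    [[0,0,-13],[-0.0148,0.0119,-0.025],0.015],
    [[0,0,-19.5],[-0.0148,0.0119,-0.025],0.015],
    [[0,0,-26],[-0.0148,0.0119,-0.025],0.015],
    [[0,0,-32.5],[-0.0148,0.0119,-0.025],0.015],
    [[0,0,-38.8],[-0.0148,0.0119,-0.025],0.015],
    [[0,0,-38.8],[-0.0148,0.0119,-0.025],0.015],
    [[0,0,-38.8],[-0.0148,0.0119,-0.025],0.015],
    [[0,0,-38.8],[-0.0148,0.0119,-0.025],0.015],
  ],
  squeeze=110,
)

```text
t: 11.72
tool_pos: [0.5442, -0.1187, 0.1561]
tool_rot: [3.078, -0.627, 0.002]
contact_force: [0.0, -0.5, -1.8]
opening: 0.0184
```

```bash
python3 - <<'E'
from h import *
o=ctrl.get_obs();print(o["t"],o["tool_pos"],o["contact_force"],o["wrist_torque"],o["opening"])
print(R.from_rotvec(o["tool_rot"]).as_matrix().round(4))
for n in("scene","side","wrist"):
    im=get_image(n);cv2.imwrite(f"pics/{n}8.png",im[:,:,::-1])
    x,y=proj(cam(n,o),o["tool_pos"]+[0,0,-.083]).astype(int)
    if n!="wrist":crop(im,x-40,y-30,x+40,y+30,9,f"pics/{n}8c.png");print(x-40,y-30)
E
```

```text
11.7167 [ 0.54416448 -0.11873802  0.15614321] [ 0.00963173 -0.48045218 -1.78898315] [ 0.0207188   0.00795241 -0.00373906] 0.018382802155028976
[[ 9.204e-01 -3.909e-01  1.200e-03]
 [-3.909e-01 -9.204e-01 -7.000e-04]
 [ 1.400e-03  2.000e-04 -1.000e+00]]
197 181
231 147
```

View pics/scene8c.png

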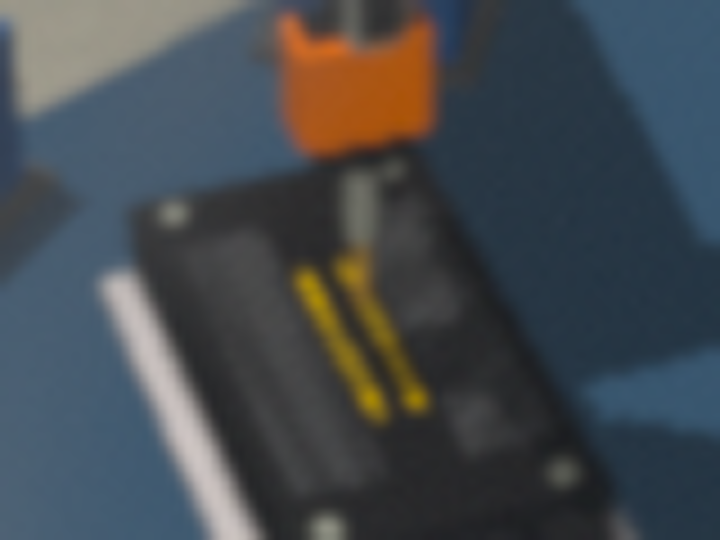

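View pics/side8c.png

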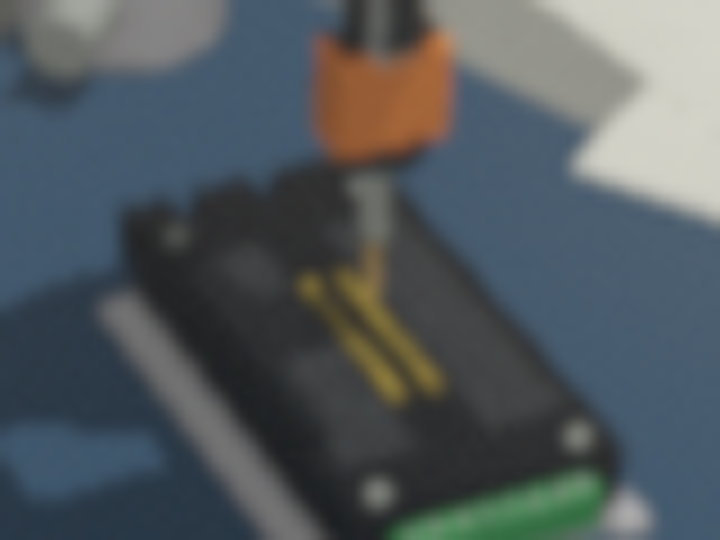

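View pics/wrist8.png

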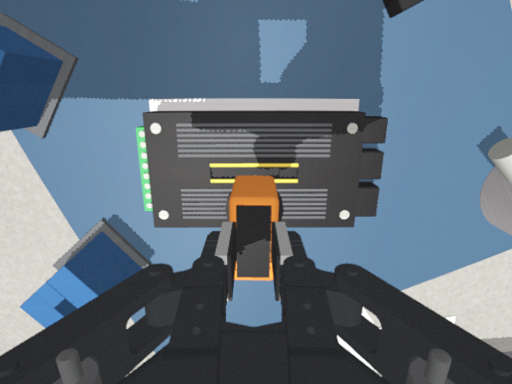

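```bash
python3 - <<'E'
from h import *
a=cv2.imread("pics/scene8.png");b=cv2.imread("pics/side8.png")
A=cv2.resize(a[200:232,225:255],None,fx=18,fy=18,interpolation=cv2.INTER_CUBIC);B=cv2.resize(b[165:195,258:283],None,fx=18,fy=18,interpolation=cv2.INTER_CUBIC)
A=np.clip(A.astype(float)*1.6,0,255).astype(np.uint8);B=np.clip(B.astype(float)*1.6,0,255).astype(np.uint8)
cv2.imwrite("pics/a8.png",A);cv2.imwrite("pics/b8.png",B)
E
```

```text
(no output)
```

View pics/a8.png

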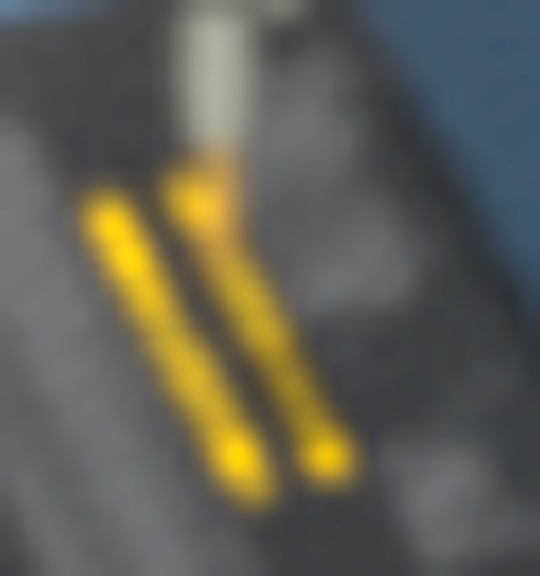

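View pics/b8.png

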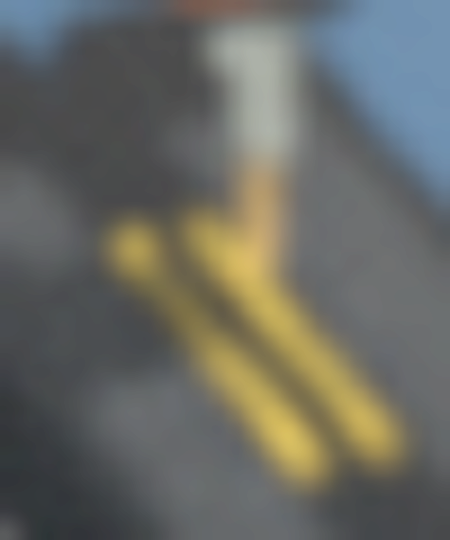

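```bash
python3 - <<'E'
from h import *
S=cam("scene");D=cam("side")
s=lambda x,y:(S,(x/18+225,y/18+200));d=lambda x,y:(D,(x/18+258,y/18+165))
u=np.array([.921,-.389]);v=np.array([.389,.921])
gs=(onz(*s(100,210),.045)+onz(*s(330,465),.045))/2;gd=(onz(*d(395,455),.045)+onz(*d(130,240),.045))/2
print(gs,gd);g=(gs+gd)[:2]/2
for nm,a,b in(("tip",(213,250),(266,282)),("boundary",(214,153),(264,163)),("shaft",(215,40),(264,50))):
    p,e=tri(s(*a),d(*b));print(nm,p,e[0],"rel",(p[:2]-g)@u,(p[:2]-g)@v)
    z={"tip":.063,"boundary":.095}.get(nm,p[2])
    for C,gg in((s(*a),gs),(d(*b),gd)): q=(onz(*C,z)-gg)[:2];print("   ",q@u,q@v)
o=ctrl.get_obs();print((o["tool_pos"][:2]-g)@u,(o["tool_pos"][:2]-g)@v)
E
```

```text
[ 0.54431222 -0.12131853  0.045     ] [ 0.53847001 -0.11922835  0.045     ]
tip [ 0.5391923  -0.11841233  0.0613368 ] 0.0015454554049931404 rel -0.002749077588928997 0.0008587395470639519
    -0.003154648588232079 0.001396197925093981
    -0.0020263780507292213 0.0005967064037908519
boundary [ 0.5429181  -0.12078418  0.08841844] 0.001317210468056544 rel 0.0016050321340369926 0.0001236022497068953
    0.006813442747686256 -0.0014579410824163246
    -0.0036189520680228212 0.0033929936994085454
shaft [ 0.54420357 -0.12091896  0.11590357] 0.001052926967731778 rel 0.0028413848695062606 0.0004995186897371009
    0.0003181261182412358 0.0012308767911267257
    0.005668841562094108 -0.00036720143331240825
0.0017171625970057339 0.0025455219823602724
```

Call:
jog_arm(
  deltas=[
    [[0,0,0],[0,0.0008,0.008],0.015],
    [[0,0,0],[0,0.0008,0.016],0.015],
    [[0,0,0],[0,0.0008,0.019],0.015],
    [[0,0,0],[0,0.0008,0.0205],0.015],
    [[0,0,0],[0,0.0008,0.0205],0.015],
    [[0,0,0],[0,0.0008,0.0205],0.015],
  ],
)

```text
t: 12.37
tool_pos: [0.5436, -0.1192, 0.1348]
tool_rot: [-3.079, 0.623, 0.0]
contact_force: [0.1, 0.5, -2.7]
opening: 0.0184
```

Call:
jog_arm(
  deltas=[
    [[0,0,0],[0,0,0.001],0.015],
    [[0,0,0],[0,0,0.002],0.015],
    [[0,0,0],[0,0,0.002],0.015],
    [[0,0,0],[0,0,0.002],0.015],
  ],
)

```text
t: 12.7
tool_pos: [0.5439, -0.1193, 0.1335]
tool_rot: [3.079, -0.623, 0.001]
contact_force: [-0.2, 0.6, 0.9]
opening: 0.0187
```

Call:
jog_arm(
  deltas=[
    [[0,0,0],[0,0,0.001],0.015],
    [[0,0,0],[0,0,0.002],0.015],
    [[0,0,0],[0,0,0.002],0.015],
    [[0,0,0],[0,0,0.002],0.015],
  ],
)

```text
t: 13.03
tool_pos: [0.5437, -0.1193, 0.1311]
tool_rot: [3.079, -0.623, 0.001]
contact_force: [-0.1, 0.2, 1.3]
opening: 0.0182
```

Call:
jog_arm(
  deltas=[
    [[0,0,0],[0.0015,0,0],0.015],
    [[0,0,0],[0.003,0,0],0.015],
    [[0,0,0],[0.0045,0,0],0.015],
    [[0,0,0],[0.006,0,0],0.015],
    [[0,0,0],[0.0075,0,0],0.015],
    [[0,0,0],[0.009,0,0],0.015],
    [[0,0,0],[0.0105,0,0],0.015],
    [[0,0,0],[0.012,0,0],0.015],
    [[0,0,0],[0.0135,0,0],0.015],
    [[0,0,0],[0.015,0,0],0.015],
  ],
)

```text
t: 13.87
tool_pos: [0.5575, -0.1251, 0.1309]
tool_rot: [-3.079, 0.623, 0.0]
contact_force: [-2.2, 1.1, 0.8]
opening: 0.0184
```

Call:
jog_arm(
  deltas=[
    [[0,0,0],[0.001,0,0],0.015],
    [[0,0,0],[0.002,0,0],0.015],
  ],
)

```text
t: 14.03
tool_pos: [0.5596, -0.126, 0.131]
tool_rot: [3.079, -0.623, 0.001]
contact_force: [-0.5, 0.2, -1.7]
opening: 0.0189
```

Call:
jog_arm(
  deltas=[
    [[0,0,0],[0.001,0,0],0.015],
    [[0,0,0],[0.002,0,0],0.015],
  ],
)

```text
t: 14.2
tool_pos: [0.5615, -0.1269, 0.1307]
tool_rot: [3.079, -0.623, 0.002]
contact_force: [-1.0, 0.4, -1.8]
opening: 0.0181
```

Call:
jog_arm(
  deltas=[
    [[0,0,0],[0.001,0,0],0.015],
    [[0,0,0],[0.001,0,0],0.015],
  ],
)

```text
t: 14.37
tool_pos: [0.5622, -0.1272, 0.1307]
tool_rot: [3.079, -0.623, 0.0]
contact_force: [-0.3, 0.1, -2.0]
opening: 0.0184
```

Call:
jog_arm(
  deltas=[
    [[0,0,0],[0.001,0,0],0.015],
    [[0,0,0],[0.001,0,0],0.015],
  ],
)

```text
t: 14.53
tool_pos: [0.5631, -0.1275, 0.1309]
tool_rot: [3.079, -0.623, 0.0]
contact_force: [-0.0, -0.2, -2.0]
opening: 0.0182
```

Call:
jog_arm(
  deltas=[
    [[0,0,0],[0.001,0,0],0.015],
    [[0,0,0],[0.001,0,0],0.015],
  ],
)

```text
t: 14.7
tool_pos: [0.5639, -0.1278, 0.1309]
tool_rot: [-3.079, 0.623, 0.0]
contact_force: [-0.2, -0.9, -0.7]
opening: 0.0184
```

Call:
jog_arm(
  deltas=[
    [[0,0,0],[0.001,0,0],0.015],
    [[0,0,0],[0.001,0,0],0.015],
  ],
)

```text
t: 14.87
tool_pos: [0.5647, -0.1281, 0.1309]
tool_rot: [-3.079, 0.623, 0.001]
contact_force: [-0.3, 0.5, -1.3]
opening: 0.0182
```

Call:
jog_arm(
  deltas=[
    [[0,0,0],[0.001,0,0],0.015],
    [[0,0,0],[0.001,0,0],0.015],
    [[0,0,0],[0.001,0,0],0.015],
  ],
)

```text
t: 15.12
tool_pos: [0.5655, -0.1285, 0.1308]
tool_rot: [-3.079, 0.623, 0.001]
contact_force: [-0.4, 0.5, -0.6]
opening: 0.0181
```

Call:
jog_arm(
  deltas=[
    [[0,0,0],[0.001,0,0],0.015],
    [[0,0,0],[0.001,0,0],0.015],
    [[0,0,0],[0.001,0,0],0.015],
  ],
)

```text
t: 15.37
tool_pos: [0.5664, -0.1289, 0.1308]
tool_rot: [-3.079, 0.623, 0.001]
contact_force: [-1.8, 0.7, -1.5]
opening: 0.0184
```

The tip dropped into the hole at about TCP x 0.5585 (the z force fell back to free-hanging) and met the far wall at about 0.566. I'll back off to the hole's centre and press down in steps.

Call:
jog_arm(
  deltas=[
    [[0,0,0],[-0.0023,0,0],0.015],
    [[0,0,0],[-0.0023,0,0.0015],0.015],
    [[0,0,0],[-0.0023,0,0.003],0.015],
    [[0,0,0],[-0.0023,0,0.0045],0.015],
    [[0,0,0],[-0.0023,0,0.006],0.015],
    [[0,0,0],[-0.0023,0,0.0075],0.015],
    [[0,0,0],[-0.0023,0,0.009],0.015],
    [[0,0,0],[-0.0023,0,0.0105],0.015],
    [[0,0,0],[-0.0023,0,0.0105],0.015],
    [[0,0,0],[-0.0023,0,0.0105],0.015],
  ],
)

```text
t: 16.2
tool_pos: [0.5647, -0.1281, 0.1206]
tool_rot: [3.079, -0.623, 0.001]
contact_force: [-0.9, 0.7, 2.3]
opening: 0.0183
```

Call:
jog_arm(
  deltas=[
    [[0,0,0],[0,0,0.001],0.015],
    [[0,0,0],[0,0,0.002],0.015],
    [[0,0,0],[0,0,0.002],0.015],
  ],
)

```text
t: 16.45
tool_pos: [0.5646, -0.1281, 0.1184]
tool_rot: [3.079, -0.623, 0.0]
contact_force: [-0.3, 0.3, 2.3]
opening: 0.0182
```

Call:
jog_arm(
  deltas=[
    [[0,0,0],[0,0,0.001],0.015],
    [[0,0,0],[0,0,0.0015],0.015],
    [[0,0,0],[0,0,0.0015],0.015],
  ],
)

```text
t: 16.7
tool_pos: [0.5648, -0.1281, 0.1173]
tool_rot: [3.079, -0.623, 0.001]
contact_force: [-1.0, -0.1, 3.8]
opening: 0.0183
```

Call:
jog_arm(
  deltas=[
    [[0,0,0],[0,0,0.001],0.015],
    [[0,0,0],[0,0,0.0015],0.015],
    [[0,0,0],[0,0,0.0015],0.015],
  ],
)

```text
t: 16.95
tool_pos: [0.5648, -0.1282, 0.1159]
tool_rot: [3.079, -0.623, 0.001]
contact_force: [-1.0, 0.5, 4.7]
opening: 0.0187
```

Call:
jog_arm(
  deltas=[
    [[0,0,0],[0,0,0.001],0.015],
    [[0,0,0],[0,0,0.0015],0.015],
    [[0,0,0],[0,0,0.0015],0.015],
  ],
)

```text
t: 17.2
tool_pos: [0.5647, -0.1281, 0.1143]
tool_rot: [3.079, -0.623, 0.001]
contact_force: [0.6, 0.7, 4.6]
opening: 0.0183
```

Call:
jog_arm(
  deltas=[
    [[0,0,0],[0,0,0.001],0.015],
    [[0,0,0],[0,0,0.0015],0.015],
    [[0,0,0],[0,0,0.0015],0.015],
  ],
)

```text
t: 17.45
tool_pos: [0.5648, -0.1282, 0.1128]
tool_rot: [3.079, -0.623, 0.001]
contact_force: [-0.9, 0.1, 5.0]
opening: 0.0186
```

Call:
jog_arm(
  deltas=[
    [[0,0,0],[0,0,0.0007],0.015],
    [[0,0,0],[0,0,0.0007],0.015],
    [[0,0,0],[0,0,0.0007],0.015],
  ],
)

```text
t: 17.7
tool_pos: [0.5648, -0.1281, 0.1122]
tool_rot: [3.079, -0.623, 0.001]
contact_force: [-0.7, 0.5, 5.3]
opening: 0.0184
```

Call:
jog_arm(
  deltas=[
    [[0,0,0],[0,0,0.0007],0.015],
    [[0,0,0],[0,0,0.0007],0.015],
    [[0,0,0],[0,0,0.0007],0.015],
  ],
)

```text
t: 17.95
tool_pos: [0.5648, -0.1282, 0.1115]
tool_rot: [3.079, -0.623, 0.001]
contact_force: [-1.2, 0.7, 5.4]
opening: 0.0186
```

Call:
jog_arm(
  deltas=[
    [[0,0,0],[0,0,0.0007],0.015],
    [[0,0,0],[0,0,0.0007],0.015],
    [[0,0,0],[0,0,0.0007],0.015],
  ],
)

```text
t: 18.2
tool_pos: [0.5651, -0.1282, 0.1114]
tool_rot: [3.079, -0.623, 0.002]
contact_force: [-0.8, -0.1, 6.2]
opening: 0.0184
```

Call:
jog_arm(
  deltas=[
    [[0,0,0],[0,0,0.0007],0.015],
    [[0,0,0],[0,0,0.0007],0.015],
    [[0,0,0],[0,0,0.0007],0.015],
  ],
)

```text
t: 18.45
tool_pos: [0.5653, -0.1283, 0.1112]
tool_rot: [3.079, -0.623, 0.003]
contact_force: [-1.4, 1.2, 8.8]
opening: 0.0185
```

The plunger is at its hard stop: z stalled at 0.1112 and the force rose to about 10.6 N net. I'll withdraw straight up and carry the probe back to the stand, turning it to the original yaw.

Call:
jog_arm(
  deltas=[
    [[0,0,0],[0,0,-0.006],0.015],
    [[0,0,0],[0,0,-0.018],0.015],
    [[0,0,0],[0,0,-0.035],0.015],
    [[0,0,0],[0,0,-0.06],0.015],
    [[0,0,0],[0,0,-0.09],0.015],
    [[0,0,0],[0,0,-0.12],0.015],
    [[0,0,0],[0,0,-0.128],0.015],
    [[0,0,0],[0,0,-0.128],0.015],
  ],
)

```text
t: 19.12
tool_pos: [0.5659, -0.1286, 0.2407]
tool_rot: [3.078, -0.623, 0.009]
contact_force: [1.1, -0.4, -0.8]
opening: 0.0186
```

Call:
jog_arm(
  deltas=[
    [[0,0,4],[-0.012,-0.028,0],0.015],
    [[0,0,9],[-0.025,-0.06,0],0.015],
    [[0,0,15],[-0.04,-0.095,0],0.015],
    [[0,0,21],[-0.055,-0.13,0],0.015],
    [[0,0,27],[-0.07,-0.165,0],0.015],
    [[0,0,33],[-0.085,-0.2,0],0.015],
    [[0,0,38.8],[-0.098,-0.235,0],0.015],
    [[0,0,38.8],[-0.109,-0.262,0],0.015],
    [[0,0,38.8],[-0.114,-0.274,0],0.015],
    [[0,0,38.8],[-0.114,-0.274,0],0.015],
    [[0,0,38.8],[-0.114,-0.274,0],0.015],
    [[0,0,38.8],[-0.114,-0.274,0],0.015],
  ],
)

```text
t: 20.12
tool_pos: [0.5655, 0.1675, 0.2361]
tool_rot: [2.695, -1.611, -0.002]
contact_force: [-0.4, -0.6, -1.1]
opening: 0.0185
```

```bash
python3 - <<'E'
from h import *
o=ctrl.get_obs();print(o["t"],o["tool_pos"],o["contact_force"],o["wrist_torque"],o["opening"],abs(o["dq"]).max())
print(R.from_rotvec(o["tool_rot"]).as_matrix().round(4))
for n in("scene","side","wrist"):
    im=get_image(n);cv2.imwrite(f"pics/{n}9.png",im[:,:,::-1])
    x,y=proj(cam(n,o),o["tool_pos"]+[0,0,-.083]).astype(int)
    if n!="wrist":crop(im,x-40,y-38,x+40,y+28,9,f"pics/{n}9c.png");print(x-40,y-38)
E
```

```text
20.1167 [0.56551317 0.1674689  0.23606799] [-0.38062712 -0.56296148 -1.14443273] [0.01764885 0.00835732 0.02587213] 0.018489180312793674 0.014436496235908935
[[ 4.737e-01 -8.807e-01 -2.300e-03]
 [-8.807e-01 -4.737e-01 -1.100e-03]
 [-1.000e-04  2.600e-03 -1.000e+00]]
259 124
170 155
```

View pics/scene9c.png

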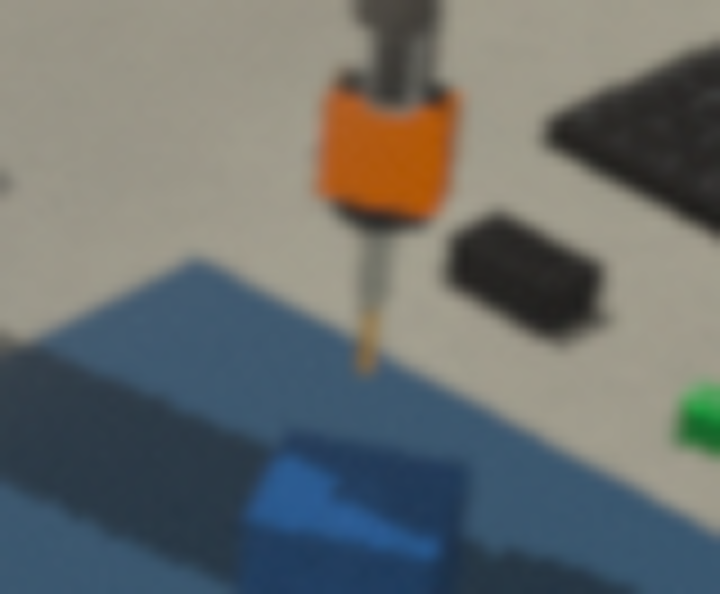

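View pics/side9c.png

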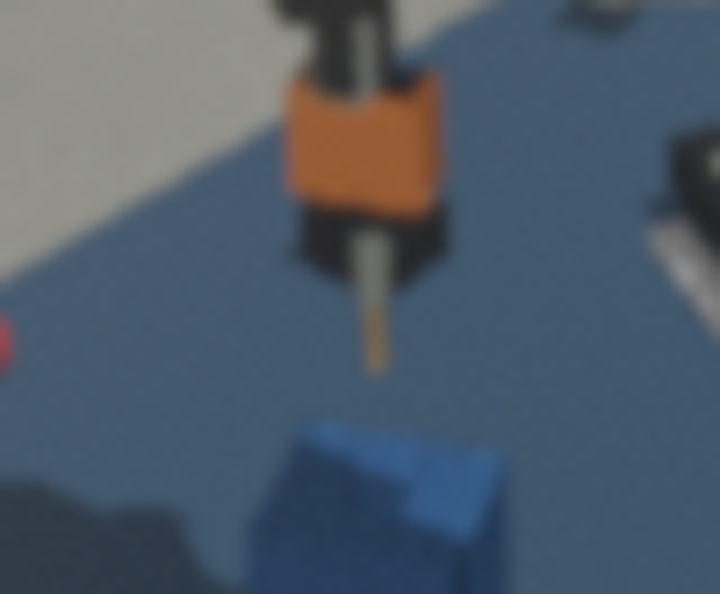

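View pics/wrist9.png

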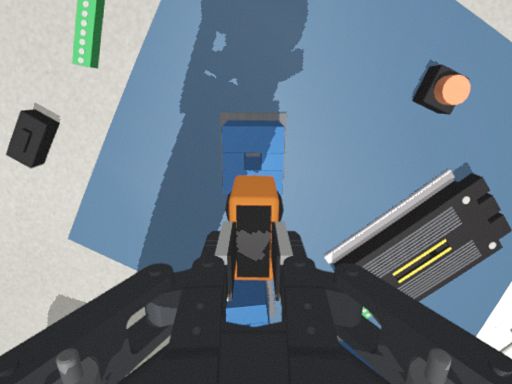

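```bash
python3 - <<'E'
from h import *
for n,(x0,y0,x1,y1) in(("scene",(280,160,316,190)),("side",(192,190,230,222)),("wrist",(205,100,305,200))):
    a=cv2.imread(f"pics/{n}9.png")[y0:y1,x0:x1];k=18 if n!="wrist" else 6
    a=cv2.resize(a,None,fx=k,fy=k,interpolation=cv2.INTER_CUBIC)
    cv2.imwrite(f"pics/{n}9z.png",np.clip(a.astype(float)*1.7,0,255).astype(np.uint8))
E
```

```text
(no output)
```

View pics/scene9z.png

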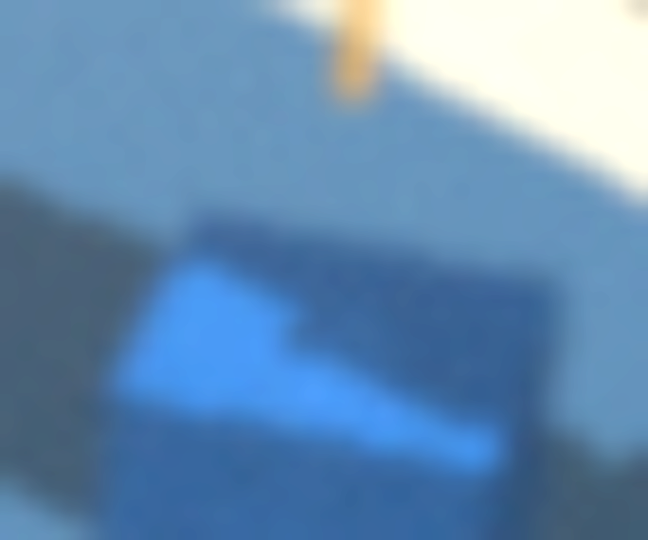

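View pics/side9z.png

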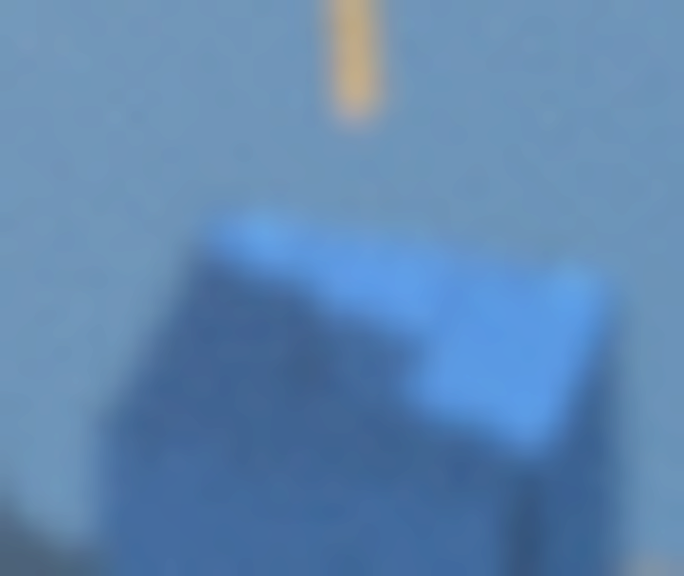

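View pics/wrist9z.png

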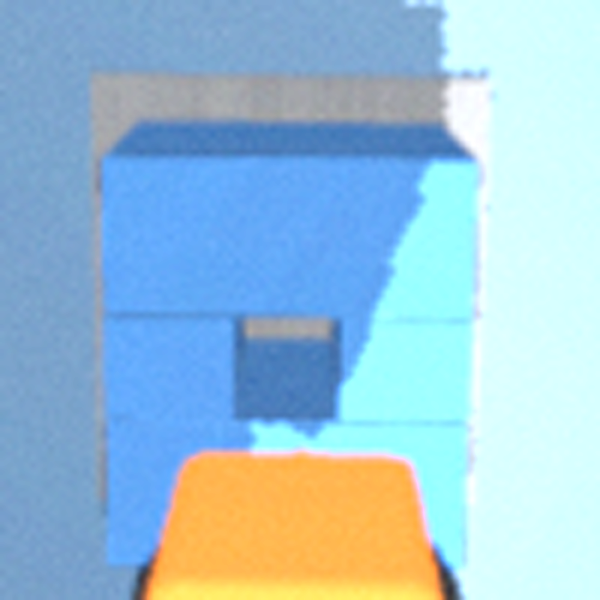

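```bash
python3 - <<'E'
from h import *
S=cam("scene");D=cam("side")
s=lambda x,y:(S,(x/18+280,y/18+160));d=lambda x,y:(D,(x/18+192,y/18+190))
o=ctrl.get_obs();W=cam("wrist",o);Rm=R.from_rotvec(o["tool_rot"]).as_matrix()
b=np.mean([onz(W,(x/6+205,y/6+100),.085) for x,y in((236,318),(338,318),(336,420),(236,420))],0);print("bore wrist",b)
t,e=tri(s(352,100),d(357,122));print("tip",t,e,"tip-TCP",t-o["tool_pos"])
ss=np.mean([onz(*s(*c),.085) for c in((195,205),(550,280),(500,475),(108,395))],0)
sd=np.mean([onz(*d(*c),.085) for c in((205,212),(608,275),(540,465),(103,420))],0);print("stand scene",ss,"side",sd)
ts=onz(*s(352,100),.143);td=onz(*d(357,122),.143);print("tip z=.143 scene",ts,"side",td)
for nm,dv in(("wrist: bore-TCP",b-o["tool_pos"]),("scene: bore-tip",ss-ts),("side",sd-td)):print(nm,dv.round(4),"tool",(dv@Rm).round(4))
E
```

```text
bore wrist [0.56590414 0.16743356 0.085     ]
tip [0.56254414 0.16788032 0.14017174] [np.float64(0.0014955892559791219), np.float64(0.0014955892559790078)] tip-TCP [-0.00351869  0.0005887  -0.0971037 ]
stand scene [0.56765101 0.16666138 0.085     ] side [0.56454937 0.16489878 0.085     ]
tip z=.143 scene [0.56616309 0.1656419  0.143     ] side [0.55867651 0.16941999 0.143     ]
wrist: bore-TCP [-2.000e-04  1.000e-04 -1.523e-01] tool [-0.0002 -0.      0.1523]
scene: bore-tip [ 0.0015  0.001  -0.058 ] tool [-0.0002 -0.0018  0.058 ]
side [ 0.0059 -0.0045 -0.058 ] tool [ 0.0068 -0.0031  0.058 ]
```

Call:
jog_arm(
  deltas=[
    [[0,0,0],[-0.0004,-0.0022,0.01],0.015],
    [[0,0,0],[-0.0004,-0.0022,0.025],0.015],
    [[0,0,0],[-0.0004,-0.0022,0.04],0.015],
    [[0,0,0],[-0.0004,-0.0022,0.05],0.015],
    [[0,0,0],[-0.0004,-0.0022,0.06],0.015],
    [[0,0,0],[-0.0004,-0.0022,0.07],0.015],
    [[0,0,0],[-0.0004,-0.0022,0.07],0.015],
    [[0,0,0],[-0.0004,-0.0022,0.07],0.015],
  ],
)

```text
t: 20.93
tool_pos: [0.5674, 0.17, 0.167]
tool_rot: [2.697, -1.61, -0.001]
contact_force: [-0.0, 0.1, -1.0]
opening: 0.0185
```

Call:
jog_arm(
  deltas=[
    [[0,0,0],[0,0,0.008],0.015],
    [[0,0,0],[0,0,0.016],0.015],
    [[0,0,0],[0,0,0.024],0.015],
    [[0,0,0],[0,0,0.03],0.015],
    [[0,0,0],[0,0,0.03],0.015],
  ],
)

```text
t: 21.35
tool_pos: [0.5664, 0.1699, 0.1353]
tool_rot: [2.696, -1.609, -0.004]
contact_force: [0.6, 0.5, -1.3]
opening: 0.0181
```

Call:
jog_arm(
  deltas=[
    [[0,0,0],[0,0,0.008],0.015],
    [[0,0,0],[0,0,0.016],0.015],
    [[0,0,0],[0,0,0.022],0.015],
    [[0,0,0],[0,0,0.028],0.015],
    [[0,0,0],[0,0,0.03],0.015],
    [[0,0,0],[0,0,0.03],0.015],
  ],
)

```text
t: 21.85
tool_pos: [0.5671, 0.17, 0.1065]
tool_rot: [2.696, -1.61, -0.002]
contact_force: [-0.2, 0.4, -1.4]
opening: 0.0184
```

Call:
jog_arm(
  deltas=[
    [[0,0,0],[0,0,0.002],0.015],
    [[0,0,0],[0,0,0.002],0.015],
  ],
)

```text
t: 22.02
tool_pos: [0.5679, 0.1701, 0.1058]
tool_rot: [-2.697, 1.61, -0.0]
contact_force: [1.0, 0.3, -2.7]
opening: 0.0183
```

Call:
jog_arm(
  deltas=[
    [[0,0,0],[0,0,0.002],0.015],
    [[0,0,0],[0,0,0.002],0.015],
    [[0,0,0],[0,0,0.002],0.015],
  ],
)

```text
t: 22.27
tool_pos: [0.5678, 0.1701, 0.1037]
tool_rot: [-2.697, 1.61, -0.0]
contact_force: [0.2, -0.5, -2.4]
opening: 0.0186
```

Call:
jog_arm(
  deltas=[
    [[0,0,0],[0,0,0.001],0.015],
    [[0,0,0],[0,0,0.001],0.015],
    [[0,0,0],[0,0,0.001],0.015],
  ],
)

```text
t: 22.52
tool_pos: [0.5677, 0.1701, 0.1027]
tool_rot: [2.697, -1.61, -0.0]
contact_force: [1.0, -0.2, -2.3]
opening: 0.0187
```

Call:
jog_arm(
  deltas=[
    [[0,0,0],[0,0,0.001],0.015],
    [[0,0,0],[0,0,0.001],0.015],
    [[0,0,0],[0,0,0.001],0.015],
  ],
)

```text
t: 22.77
tool_pos: [0.5677, 0.1701, 0.1016]
tool_rot: [2.697, -1.61, -0.0]
contact_force: [-0.3, -0.4, -2.0]
opening: 0.0184
```

Call:
jog_arm(
  deltas=[
    [[0,0,0],[0,0,0.001],0.015],
    [[0,0,0],[0,0,0.001],0.015],
    [[0,0,0],[0,0,0.001],0.015],
  ],
)

```text
t: 23.02
tool_pos: [0.5681, 0.1701, 0.1014]
tool_rot: [-2.697, 1.61, -0.001]
contact_force: [-0.7, -0.8, 2.7]
opening: 0.0184
```

Call:
jog_arm(
  deltas=[
    [[0,0,0],[0,0,0],0.024],
    [[0,0,0],[0,0,0],0.028],
    [[0,0,0],[0,0,0],0.035],
    [[0,0,0],[0,0,0],0.05],
    [[0,0,0],[0,0,0],0.07],
    [[0,0,0],[0,0,0],0.085],
    [[0,0,0],[0,0,0],0.085],
    [[0,0,0],[0,0,0],0.085],
    [[0,0,0],[0,0,0],0.085],
    [[0,0,0],[0,0,0],0.085],
  ],
)

```text
t: 23.85
tool_pos: [0.5677, 0.1701, 0.1006]
tool_rot: [-2.697, 1.61, 0.0]
contact_force: [-0.8, -0.8, 0.6]
opening: 0.0852
```

```bash
python3 - <<'E'
from h import *
o=ctrl.get_obs();print(o["t"],o["tool_pos"],o["contact_force"],o["opening"])
im=get_image("wrist");cv2.imwrite("pics/w10.png",im[:,:,::-1])
E
```

```text
23.85 [0.56773165 0.17008047 0.10062863] [-0.827477   -0.78024247  0.64990853] 0.08522980645535942
```

View pics/w10.png

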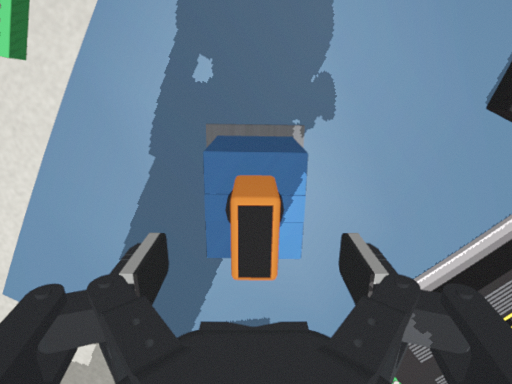

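The gripper is open and the probe stands in the stand as at the start: handle (232–278, 177–278), nearly the same as in w3. I'll rise straight up and check from all views.

Call:
jog_arm(
  deltas=[
    [[0,0,0],[0,0,-0.01],0.085],
    [[0,0,0],[0,0,-0.04],0.085],
    [[0,0,0],[0,0,-0.08],0.085],
    [[0,0,0],[0,0,-0.12],0.085],
    [[0,0,0],[0,0,-0.16],0.085],
    [[0,0,0],[0,0,-0.2],0.085],
    [[0,0,0],[0,-0.04,-0.2],0.085],
    [[0,0,0],[0,-0.06,-0.2],0.085],
    [[0,0,0],[0,-0.06,-0.2],0.085],
    [[0,0,0],[0,-0.06,-0.2],0.085],
  ],
)

```text
t: 24.73
tool_pos: [0.6207, 0.1988, 0.3008]
tool_rot: [2.697, -1.61, -0.001]
contact_force: [-0.5, -0.8, -0.4]
opening: 0.0849
```

```bash
python3 - <<'E'
from h import *
o=ctrl.get_obs();print(o["t"],o["tool_pos"],o["contact_force"],o["opening"])
np.savez("o11.npz",p=o["tool_pos"],r=o["tool_rot"])
for n in("scene","side","wrist"):
    im=get_image(n);cv2.imwrite(f"pics/{n}11.png",im[:,:,::-1])
a=cv2.imread("pics/scene11.png")[:,:,::-1];b=cv2.imread("pics/side11.png")[:,:,::-1]
crop(a,160,140,330,265,4.6,"pics/sc11.png");crop(b,180,150,320,260,5,"pics/sd11.png")
for n in("scene","side"):
    for k in("0","11"):
        i=cv2.imread(f"pics/{n}{k}.png");h=cv2.cvtColor(i,cv2.COLOR_BGR2HSV);m=cv2.inRange(h,(5,190,120),(18,255,255))
        if n=="scene":m[:, :285]=0;m[:,315:]=0;m[200:]=0;m[:150]=0
        else:m[:,:195]=0;m[:,228:]=0;m[:192]=0;m[225:]=0
        ys,xs=np.where(m);print(n,k,len(xs),xs.mean(),ys.mean(),xs.min(),xs.max(),ys.min(),ys.max())
E
```

```text
24.7333 [0.62074664 0.19877403 0.3007623 ] [-0.54019362 -0.78144703 -0.37271703] 0.08491841933265569
scene 0 141 298.92198581560285 172.47517730496455 293 306 167 179
scene 11 138 299.57246376811594 172.56521739130434 294 306 167 179<stdin>:13: RuntimeWarning: Mean of empty slice.
  ret = ret.dtype.type(ret / rcount)
Traceback (most recent call last):
ValueError: zero-size array to reduction operation minimum which has no identity
```

View pics/sc11.png

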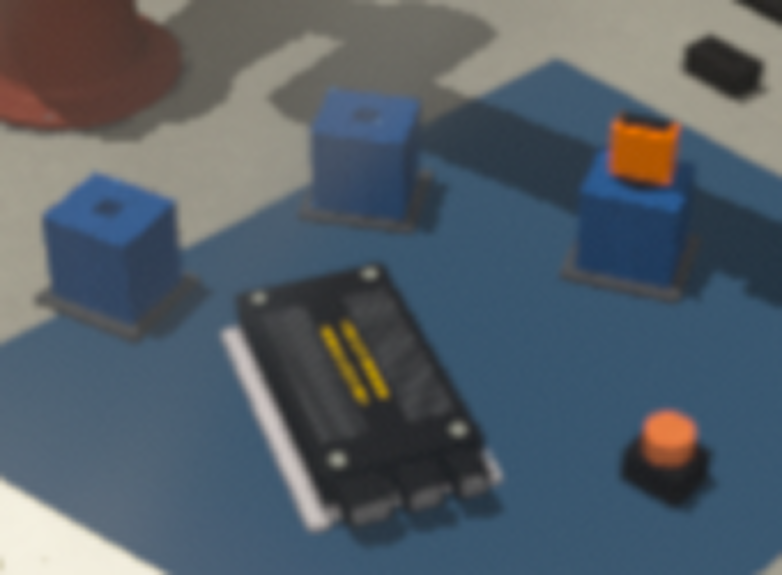

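View pics/sd11.png

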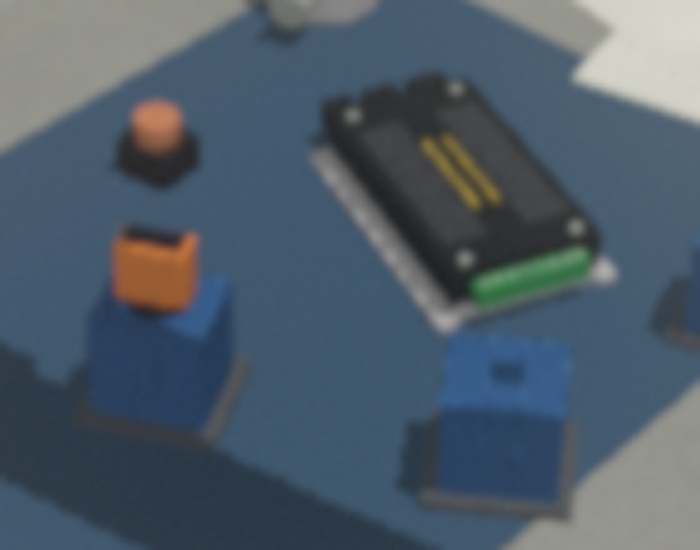

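View pics/wrist11.png

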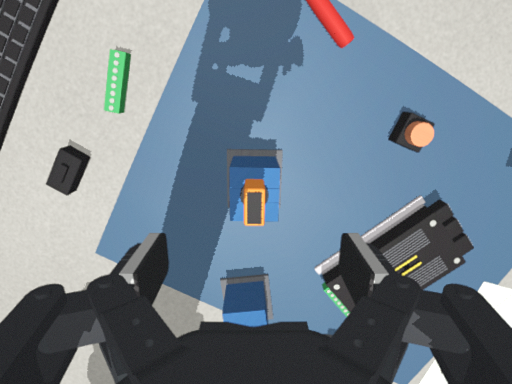

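The probe stands upright and home: its orange mask covers the same rows (167–179) as at the start and has shifted under 1 px. The relay, plug and terminals look unmoved, and the robot is clear. Handing in.

```bash
python3 -c "
from station import job
print(job.finish_job())"
```

```text
the job is handed in; nothing more can be done
None
```

The plunger was pressed to its hard stop and the probe is back in its stand, upright and fully home. I handed in at about 25 s; the hand-in gives no verdict.

- **Slide:** On the first pass the probe pivoted in the grip and the tip rubbed the groove's side wall, at about 4 N sideways. I lifted it, turned the tool to line up with the groove and gripped harder. The second slide was clean, and the tip dropped into the hole about 20 mm from the middle towards +x.
- **Press:** The plunger gave way at about 6.5 N and moved about 6 mm. It then stalled with the force rising to about 10.6 N, so I read that as the hard stop. The pictures cannot show the plunger itself.
- **Return:** The flange met the top of the stand at the height it was picked up from, within 1 mm. After release, the scene view shows the handle within 1 px of where it started. The same check on the side picture found no orange pixels, so I compared that view by eye. The relay, plug and terminals look unmoved. I did not look closely at the hex key at the end, but the arm worked well away from it.
- **Disagreement:** The side camera put the groove and stand a few millimetres (up to about 7 mm) off the other two cameras. I went by the wrist and scene views and by touch.

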